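# Make up two spares kits in the radio room

## Task

Make up the two spares kits on the radio desk, one part to a compartment: the tall insulator, the round fluted knob and the capacitor can go into the three-compartment tray, with the insulator in the middle and the other two at the ends either way round; the short insulator and the bar knob go into the two-compartment tray, either way round. Set each part down upright on the tray floor, without dropping it, and let go. Leave the panel meter, the morse key and the mug where they are.

Things in the scene. Friction and masses are not known exactly. Their poses are not given: they have to be found in the camera images.
- tall_insulator_mid (a point): Tall white ceramic stand-off insulator, standing: three round sheds of 42 mm diameter, each 14 mm thick (0-14, 23-37 and 46-60 mm up), on a 26 mm core, small brass cap (12 mm diameter, 4 mm high) on top; 64 mm high. The point is at its centre, half-way up, on its upright axis (z up).
- short_insulator_mid (a point): Short white ceramic insulator, standing: two round sheds of 42 mm diameter, each 14 mm thick (0-14 and 18-32 mm up), wide brass cap (28 mm diameter, 4 mm high) on top; 36 mm high. The point is at its centre, half-way up, on its upright axis (z up).
- fluted_knob_mid (a point): Round black control knob with eight flutes and a bright disc on top, upright: 40 mm gripping diameter (46 mm over the lobes by eye), 28 mm high. The point is at its centre, half-way up, on its upright axis (z up).
- bar_knob_mid (a point): Black control knob with a straight grip bar on a round skirt: skirt 42 mm diameter and 8 mm high, bar 42 mm long along its own x, 12 mm wide along its own y, from 8 to 30 mm up, with a white line along its top. Pinch it across the bar. The point is at its centre, half-way up, on its upright axis (z up).
- capacitor_mid (a point): Plain aluminium capacitor can with a black top and two small terminals, standing: 32 mm diameter, 49 mm high without the terminals (53 with them). The point is at its centre, half-way up, on its upright axis (z up).
- tray3: The longer grey tray, with three compartments in a row along its own y, 214 mm long, lying flat and fixed to the desk; 4 mm floor and 4 mm walls, 14 mm high overall, 92 mm wide along its own x. Each compartment is 66 mm (y) by 84 mm (x) inside. Origin at the centre of its underside, on the desk top. Compartment centres at y = -70, 0 and +70 mm.
- tray2: The shorter grey tray, with two compartments in a row along its own y, 144 mm long, lying flat and fixed to the desk; 4 mm floor and 4 mm walls, 14 mm high overall, 92 mm wide along its own x. Each compartment is 66 mm (y) by 84 mm (x) inside. Origin at the centre of its underside, on the desk top. Compartment centres at y = -35 and +35 mm.
- meter_mid (a point): Black square panel meter, face up, 58 x 58 mm, 31 mm high, with a white round dial; stays where it is. The point is at its centre, half-way up.
- morse_key_mid (a point): Morse key on a black base 120 x 65 mm with a grey cover box, 52 mm high; stays where it is. The point is over the base's centre, 26 mm up.
- mug_mid (a point): White mug, 80 mm diameter, 90 mm high, handle to its own +y; stays where it is. The point is on its axis, 45 mm up.

How it is judged:
By the outcome, as a careful person would: the job done as asked, in the order asked, and still so for the second after the job is handed in, with the robot touching nothing.
It also fails if it takes over 136 s, if anything falls off the work surface, if the arm or the gripper's body presses on something with over 40 N, if the wrist force passes 120 N, or if a joint passes its speed limit or range.

## Robot

A 6-joint arm with a two-finger parallel gripper is mounted at the origin on the work surface. World frame = base frame: x ahead of the robot, y to its left, z up, the work surface at z = 0. Lengths are in m, angles in rad, forces in N, time in s.
With the tool pointing down it reaches from about 0.375 to 0.9 m from the base axis. Payload 3.1 kg.
Tool frame: the origin (TCP) lies midway between the tips of the shut fingers; the grasp point (between the pads) lies 19 mm behind it; z points along the fingers, y is the direction in which the jaws open and shut (so a half turn about z gives the same grasp; the last joint's range is limited). The gripper opens to 85 mm and grips with 20 to 120 N. Pads are 22 mm wide; open, the fingers measure 114 mm over their backs; the gripper's body (76 mm by 85 mm) begins 54 mm behind the grasp point. The pads swing forward as they close: fully open they stand 13 mm farther back than shut.
Start: joints at [-1.407, 0.527, 1.433, -0, 1.181, -0.178], TCP at [0.21, -0.589, 0.196] pointing down, gripper open.
Joint ranges: [-3.08, 3.08], [-0.75, 2.2], [0.22, 2.44], [-1.43, 4.57], [0, 2.65], [-2.85, 2.85]. Speed limits (rad/s): [2.79, 2.79, 3.14, 3.14, 3.14, 3.14].

## Interface

Orientations are given as a unit quaternion [x, y, z, w].
In Python, from station import manip gives the robot as it stands. The module is installed in compiled form; this text tells all that it offers.
- The arm moves only by the tool drive_tool, never from a script. Its argument "deltas" is one flat list of numbers, 4 for each row, row after row: the shift along the tool's x, y, z in cm, then the turn about the tool's z in degrees. A call has 1 to 12 rows; each row is the pose to reach, as a shift and turn from the pose measured when the call began, along the tool's axes at that moment; what a row does not reach only later rows make up. A row lasts 1/10 s, in which the tool goes at most 50 mm and 8.59 degrees, less where a joint would pass 70% of its speed; a pose out of reach is approached as far as the arm can. A call with a gripper value outside its range is refused whole. "hand" is the finger opening in cm, from 0 to 8.54, set as the call begins (left out, the last holds). The fingers move at their own pace and stop on an object; "squeeze" is the grip in N (left out, the last holds). Time passes only in rows, so rows that repeat a pose let the fingers close. It gives the time, the measured TCP pose, the force and the opening at its end, in the units of the state.
- manip.sense(): the state, without advancing time (a new reading comes with each control period).
- manip.snapshot(name): name is "side" or "top" or "wrist"; returns a dict with "frame" (400x640x3 uint8, red, green, blue), "depth" (400x640 float32, m along the optical axis (not along the pixel's ray), 0 where there is no reading), "fx", "fy", "cx", "cy" (pixels), "R" (3x3) and "t" (3): a world point X has camera coordinates R X + t. Camera axes: x right, y down, z forward; pixel columns grow to the right and rows downward; lengths in m; the calibration is good to about 2 mm. A picture is of the moment at which its call begins.
- manip.sign_off(): hands the job in, once; it reports no verdict.
The state is a dict: "t": time; "q": joint angles; "qd": joint speeds; "tau": joint torques, N m; "tcp_pos": TCP position; "tool_rot": TCP orientation; "force": force on the tool from outside, world axes, zero at the start; "ft_torque": the same for the moment, N m; "finger_gap": opening from 0.0 (shut) to 1.0 (fully open).
Only numpy, scipy, OpenCV 4.12 (cv2) and the standard library are available. Lean on these libraries where they do the work, as an engineer would, in place of code of your own. Each camera call takes 0.05 s, during which the arm holds its last target.

## Working session

There is one attempt and no reset: what is moved stays moved. The work goes in short steps, Python scripts to look and compute and a tool call to move; the robot and the scene stay as the last step left them, time stands still between calls to the robot, and variables do not carry over. Pictures are saved under pics/ and viewed, and the job is handed in when it is done.

Besides the shell and the picture viewer there is one more tool, called after "Call:" as name(argument=value, ...) on one line, values as JSON. drive_tool: Moves the arm, as the interface text tells. Its arguments: {"type":"object","properties":{"deltas":{"type":"array"},"hand":{"type":"number"},"squeeze":{"type":"number"}},"required":["deltas"]}

```bash
mkdir -p pics; ls
python3 - <<'E'
from station import manip
import cv2,numpy as np
print(manip.sense())
for n in ("top","side","wrist"):
    s=manip.snapshot(n)
    cv2.imwrite(f"pics/{n}0.png",s["frame"][:,:,::-1])
    np.savez(f"pics/{n}0.npz",**s)
    print(n,s["fx"],s["fy"],s["cx"],s["cy"],np.round(s["R"],3).tolist(),np.round(s["t"],3))
E
```

```text
pics
{'t': 0.0, 'q': array([-1.40651139e+00,  5.28479921e-01,  1.43388735e+00, -2.06033830e-05,
        1.18139593e+00, -1.78497868e-01]), 'qd': array([-1.13145216e-03,  7.02715072e-05,  8.26583231e-04, -8.66681690e-05,
       -1.49185405e-04,  2.70321837e-03]), 'tau': array([ 1.21898040e-03, -4.42349732e+01, -1.78026080e+01, -1.13420281e-04,
        8.37543514e-03,  8.90577724e-06]), 'tcp_pos': array([ 0.20996082, -0.58784439,  0.19463   ]), 'tool_rot': array([ 9.85347163e-01,  1.70557295e-01, -1.81358937e-06, -1.08531421e-03]), 'force': array([-0.25830497, -0.15329446,  0.31818176]), 'ft_torque': array([-0.01900609,  0.00305162,  0.01696953]), 'finger_gap': 1.0014632676433939}
top 516.6234488827739 516.6234488827739 324.11359097800806 189.72547138686605 [[-0.008, -1.0, 0.007], [-0.988, 0.006, -0.152], [0.152, -0.008, -0.988]] [-0.01   0.544  1.546]
side 439.41639628215063 439.41639628215063 323.32501834753714 199.14381948672596 [[0.997, -0.072, -0.014], [-0.064, -0.764, -0.641], [0.036, 0.641, -0.767]] [-0.511  0.075  1.177]
wrist 290.9712407141117 290.9712407141117 321.678390578535 192.52861581366776 [[0.335, -0.942, -0.003], [-0.91, -0.325, 0.259], [-0.245, -0.084, -0.966]] [-0.624 -0.033  0.379]
```

View pics/top0.png

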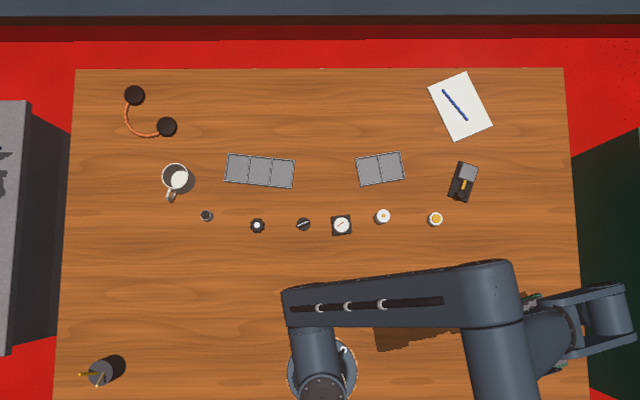

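View pics/side0.png

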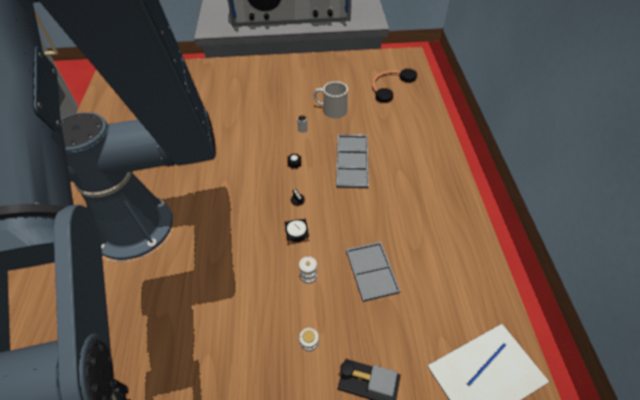

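View pics/wrist0.png

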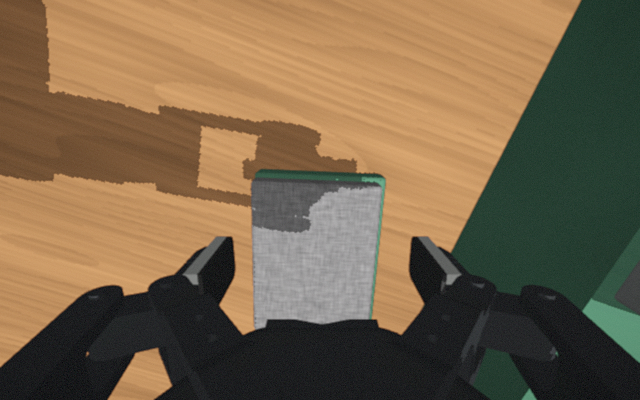

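The top view shows, left to right, mug (175,178), capacitor (206,215), fluted knob (257,225), bar knob (303,224), meter (341,225), tall insulator (383,216) and short insulator (435,218). Tray3 is at (260,171), tray2 at (380,169) and the morse key at (463,182). The side view agrees. Next I'll measure.

```bash
cat > h.py <<'E'
import numpy as np,cv2
def cloud(s):
    d=s["depth"];v,u=np.mgrid[:d.shape[0],:d.shape[1]]
    P=np.stack([(u-s["cx"])/s["fx"]*d,(v-s["cy"])/s["fy"]*d,d],-1)
    W=(P-s["t"])@s["R"]
    W[d<=0]=np.nan
    return W
def proj(s,X):
    c=np.asarray(s["R"])@np.asarray(X)+s["t"]; return np.array([c[0]/c[2]*s["fx"]+s["cx"],c[1]/c[2]*s["fy"]+s["cy"]])
E
python3 - <<'E'
import numpy as np,cv2
from h import *
for n in("top","side"):
    s=dict(np.load(f"pics/{n}0.npz"));W=cloud(s)
    m=(W[...,0]>.40)&(W[...,0]<.85)&(W[...,1]>-.5)&(W[...,1]<.5)
    t=m&(abs(W[...,2])<.02);print(n,"desk z",np.nanmedian(W[...,2][t]))
    hm=(m&(W[...,2]>.008)).astype(np.uint8)
    k,l,st,c=cv2.connectedComponentsWithStats(hm)
    for i in range(1,k):
        if st[i,4]<25: continue
        P=W[l==i];zt=np.percentile(P[:,2],95);T=P[P[:,2]>zt-.006]
        r=cv2.minAreaRect((P[:,:2]*1000).astype(np.float32))
        print(c[i].round(),st[i,4],"ztop",zt.round(3),"top ctr",((T.min(0)+T.max(0))/2)[:2].round(4),"mean",T.mean(0)[:2].round(4),"rect",np.round(r[0]),np.round(r[1]),round(r[2],1))
E
```

```text
top desk z 0.0016078073603468385
[457. 114.] 933 ztop 0.018 top ctr [ 0.7787 -0.4349] mean [ 0.7922 -0.4417] rect [ 779. -433.] [143. 134.] 0.7
[168. 126.] 273 ztop 0.03 top ctr [0.7555 0.4759] mean [0.7542 0.4797] rect [756. 476.] [47. 66.] 88.3
[381. 168.] 400 ztop 0.02 top ctr [ 0.6161 -0.1914] mean [ 0.6164 -0.1966] rect [ 618. -193.] [ 98. 150.] 9.1
[255. 171.] 409 ztop 0.02 top ctr [0.6115 0.1914] mean [0.6053 0.2018] rect [613. 190.] [215.  98.] 82.8
[287. 161.] 51 ztop 0.017 top ctr [0.6369 0.1104] mean [0.642  0.1023] rect [639. 110.] [64. 24.] 79.4
[463. 181.] 754 ztop 0.054 top ctr [ 0.5669 -0.4517] mean [ 0.5463 -0.4405] rect [ 574. -453.] [ 69. 126.] 70.3
[177. 179.] 641 ztop 0.092 top ctr [0.581  0.4315] mean [0.581  0.4311] rect [579. 442.] [ 89. 104.] 33.4
[383. 216.] 179 ztop 0.067 top ctr [ 0.4621 -0.1904] mean [ 0.4624 -0.1905] rect [ 461. -191.] [40. 40.] 45.1
[207. 215.] 115 ztop 0.055 top ctr [0.4685 0.3462] mean [0.4668 0.3466] rect [468. 349.] [33. 36.] 20.1
[435. 218.] 166 ztop 0.042 top ctr [ 0.4543 -0.3554] mean [ 0.4535 -0.3546] rect [ 454. -356.] [40. 43.
[... 946 characters left out ...]
21] rect [445.  53.] [39. 39.] 72.9
[296. 230.] 460 ztop 0.034 top ctr [ 0.4384 -0.0649] mean [ 0.4385 -0.0653] rect [438. -64.] [58. 60.] 6.6
[373. 271.] 486 ztop 0.017 top ctr [ 0.6172 -0.1894] mean [ 0.6168 -0.1919] rect [ 617. -188.] [ 94. 148.] 10.4
[308. 269.] 391 ztop 0.063 top ctr [ 0.4621 -0.1903] mean [ 0.4626 -0.1909] rect [ 463. -190.] [41. 41.] 71.3
[309. 339.] 358 ztop 0.038 top ctr [ 0.4553 -0.3541] mean [ 0.4553 -0.3546] rect [ 455. -354.] [40. 41.] 31.4
[472. 371.] 1717 ztop 0.015 top ctr [ 0.7767 -0.4332] mean [ 0.7932 -0.4445] rect [ 795. -450.] [157. 119.] 22.3
[369. 381.] 1894 ztop 0.052 top ctr [ 0.5633 -0.4494] mean [ 0.5304 -0.4333] rect [ 573. -449.] [ 66. 122.] 68.8
```

Both views agree to about 2 mm, and the heights match the given sizes (tall 63–67, short 38–42, can 52–55, meter 34 mm). Next is a helper that turns a world target into tool-axis deltas.

```bash
cat >> h.py <<'E'
from scipy.spatial.transform import Rotation as Ro
from station import manip
def jaw(s):
    y=Ro.from_quat(s["tool_rot"]).as_matrix()[:,1];a=np.degrees(np.arctan2(y[1],y[0]));return (a+90)%180-90
def go(x,y,z,ja=None):
    s=manip.sense();M=Ro.from_quat(s["tool_rot"]).as_matrix()
    d=M.T@(np.array([x,y,z])-s["tcp_pos"])*100
    t=0 if ja is None else -((ja-jaw(s)+90)%180-90)
    print("t",round(s["t"],2),"tcp",s["tcp_pos"].round(4),"jaw",jaw(s).round(1),"gap",round(s["finger_gap"],3),"DELTA",d.round(2),round(t,1),"q6",s["q"][5].round(2),"F",s["force"].round(1))
E
python3 - <<'E'
from h import *
go(.462,-.19,.19,9.7)
E
```

```text
t 0.15 tcp [ 0.21   -0.588   0.1949] jaw -70.4 gap 1.0 DELTA [ 37.11 -29.02   0.54] -80.1 q6 -0.18 F [-0.3 -0.4 -0.3]
```

Call:
drive_tool(deltas=[3, -2.5, 0, -6, 7, -5.5, 0, -14, 11, -8.5, 0, -22, 15, -11.5, 0, -30, 19, -14.5, 0.5, -38, 23, -17.5, 0.5, -46, 27, -21, 0.5, -54, 31, -24, 0.5, -62, 34, -26.5, 0.5, -70, 36, -28, 0.5, -76, 37.1, -29, 0.5, -80, 37.1, -29, 0.5, -80], hand=7)

```text
t: 1.35
tcp_pos: [0.4623, -0.1882, 0.1903]
tool_rot: [0.644, 0.765, 0.001, -0.001]
force: [0.7, -0.2, 0.4]
finger_gap: 0.82
```

Run:
```python
from h import *
go(.462,-.19,.19,9.7)
s=manip.snapshot("wrist");cv2.imwrite("pics/w1.png",s["frame"][:,:,::-1]);np.savez("pics/w1.npz",**s)
for X in [(.4625,-.19,.062),(.617,-.19,.014),(.623,-.2245,.004),(.611,-.1555,.004)]: print(X,proj(s,X).round())
W=cloud(s);m=(W[...,2]>.045)&(W[...,2]<.08)&(np.hypot(W[...,0]-.462,W[...,1]+.19)<.04)
P=W[m];print(m.sum(),P.min(0).round(4),P.max(0).round(4),cv2.minEnclosingCircle((P[:,:2]*1000).astype(np.float32)))
```

```text
t 1.35 tcp [ 0.4623 -0.1882  0.1903] jaw 9.8 gap 0.82 DELTA [-0.17 -0.06  0.03] 0.1 q6 -0.78 F [ 0.7 -0.2  0.4]
(0.4625, -0.19, 0.062) [322. 179.]
(0.617, -0.19, 0.014) [443. 192.]
(0.623, -0.2245, 0.004) [437. 215.]
(0.611, -0.1555, 0.004) [442. 163.]
1139 [ 0.4405 -0.2091  0.0479] [ 0.4818 -0.1676  0.0649] ((461.0876159667969, -188.55233764648438), 20.928205490112305)
```

View pics/w1.png

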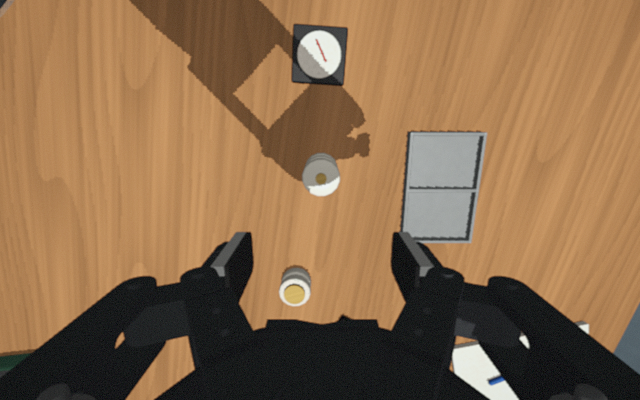

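The wrist view shows the tall insulator at (320,177), exactly where it was predicted, with tray2 at (443,187), the meter (320,53) and the short insulator (295,290) clear. The wrist circle fit gives (461.1,−188.6) with radius 20.9 (expected 21), so I descend.

Call:
drive_tool(deltas=[-0.1, 0, 2, 0, -0.1, 0, 6, 0, -0.1, 0, 10, 0, -0.1, 0, 13, 0, -0.1, 0, 15, 0, -0.1, 0, 16.2, 0, -0.1, 0, 16.6, 0, -0.1, 0, 16.6, 0])

```text
t: 2.2
tcp_pos: [0.462, -0.1908, 0.0243]
tool_rot: [0.645, 0.764, 0.0, -0.001]
force: [0.2, -0.2, -0.2]
finger_gap: 0.819
```

Call:
drive_tool(deltas=[0, 0, 0, 0, 0, 0, 0, 0, 0, 0, 0, 0, 0, 0, 0, 0, 0, 0, 0, 0, 0, 0, 0, 0, 0, 0, 0, 0, 0, 0, 0, 0], hand=3.6, squeeze=40)

```text
t: 3.0
tcp_pos: [0.462, -0.1908, 0.0242]
tool_rot: [0.645, 0.764, 0.0, -0.001]
force: [0.0, -0.3, -0.1]
finger_gap: 0.422
```

Run:
```python
from h import *
go(.6125,.1905,.15,-7.2)
s=manip.snapshot("wrist");cv2.imwrite("pics/w2.png",s["frame"][:,:,::-1])
```

```text
t 3.0 tcp [ 0.462  -0.1908  0.0242] jaw 9.6 gap 0.422 DELTA [ 35.1   21.21 -12.53] 16.8 q6 -0.79 F [ 0.  -0.3 -0.1]
```

View pics/w2.png

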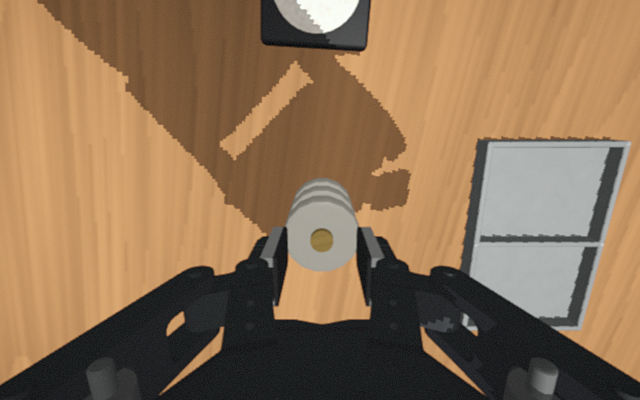

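The reading equals the commanded 3.6 cm, yet the picture shows the pads (272 and 370) not yet touching the sheds. I'll command a smaller opening.

Call:
drive_tool(deltas=[0, 0, 0, 0, 0, 0, 0, 0, 0, 0, 0, 0, 0, 0, 0, 0, 0, 0, 0, 0, 0, 0, 0, 0], hand=1.5, squeeze=40)

```text
t: 3.65
tcp_pos: [0.4632, -0.192, 0.0248]
tool_rot: [0.645, 0.764, 0.0, 0.001]
force: [0.2, -2.0, 4.5]
finger_gap: 0.178
```

Run:
```python
from h import *
go(.6125,.1905,.15,-7.2)
s=manip.snapshot("wrist");cv2.imwrite("pics/w3.png",s["frame"][:,:,::-1])
```

```text
t 3.65 tcp [ 0.4632 -0.192   0.0248] jaw 9.6 gap 0.178 DELTA [ 35.21  21.13 -12.52] 16.8 q6 -0.79 F [ 0.2 -2.   4.5]
```

View pics/w3.png

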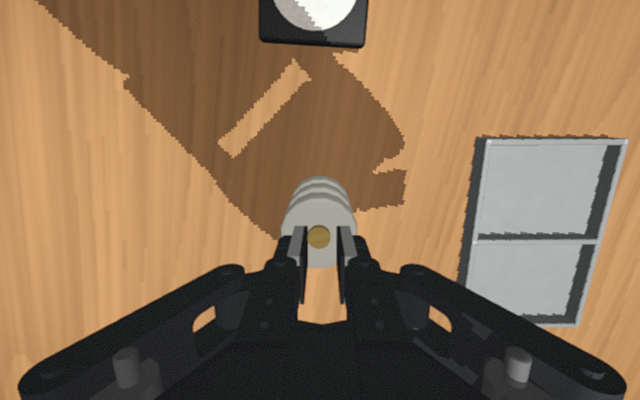

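The fingers closed without holding the insulator: they read 15 mm and are drawn in front of it. I'll find out where they really are before moving.

Run:
```python
from h import *
s=manip.snapshot("wrist");np.savez("pics/w4.npz",**s)
print("cam",(-s["R"].T@s["t"]).round(3),"axis",s["R"][2].round(3))
st=manip.sense();print(st["tcp_pos"])
print("proj tcp",proj(s,st["tcp_pos"]),"grasp",proj(s,st["tcp_pos"]+[0,0,.019]))
W=cloud(s)
for u,v in [(300,235),(346,235),(300,260),(346,260),(300,290),(340,295),(318,238),(320,258),(320,215),(290,215),(320,183),(318,300),(200,330)]: print((u,v),W[v,u].round(4),s["depth"][v,u])
for n in("side","top"):
    s=manip.snapshot(n);W=cloud(s);f=s["frame"][:,:,::-1]
    u,v=proj(s,[.462,-.19,.05]).astype(int);print(n,u,v)
    cv2.imwrite(f"pics/{n}4.png",cv2.resize(f[max(0,v-80):v+80,u-100:u+100],(800,640))[:600])
```

```text
cam [ 0.452 -0.128  0.203] axis [ 0.045 -0.255 -0.966]
[ 0.46322776 -0.19202223  0.02474783]
proj tcp [321.71271377 218.64967283] grasp [321.77766728 229.87306944]
(300, 235) [ 0.4513 -0.1832  0.0761] 0.13622485
(346, 235) [ 0.4724 -0.1792  0.077 ] 0.13526617
(300, 260) [ 0.453  -0.1844  0.0976] 0.11585968
(346, 260) [ 0.4713 -0.182   0.0963] 0.11734569
(300, 290) [ 0.455  -0.1981  0.0971] 0.11990286
(340, 295) [ 0.4716 -0.1973  0.0977] 0.11992291
(318, 238) [ 0.4607 -0.1888  0.0634] 0.1503908
(320, 258) [ 0.4639 -0.2019  0.0595] 0.15763755
(320, 215) [ 0.4598 -0.1773  0.0603] 0.15037951
(290, 215) [ 0.4444 -0.1804  0.0591] 0.15162893
(320, 183) [ 0.4581 -0.1682  0.0274] 0.17977089
(318, 300) [ 4.734e-01 -2.697e-01 -2.000e-04] 0.2330024
(200, 330) [ 0.4219 -0.2079  0.1153] 0.10337926
side 307 266
top 382 215
```

View pics/side4.png

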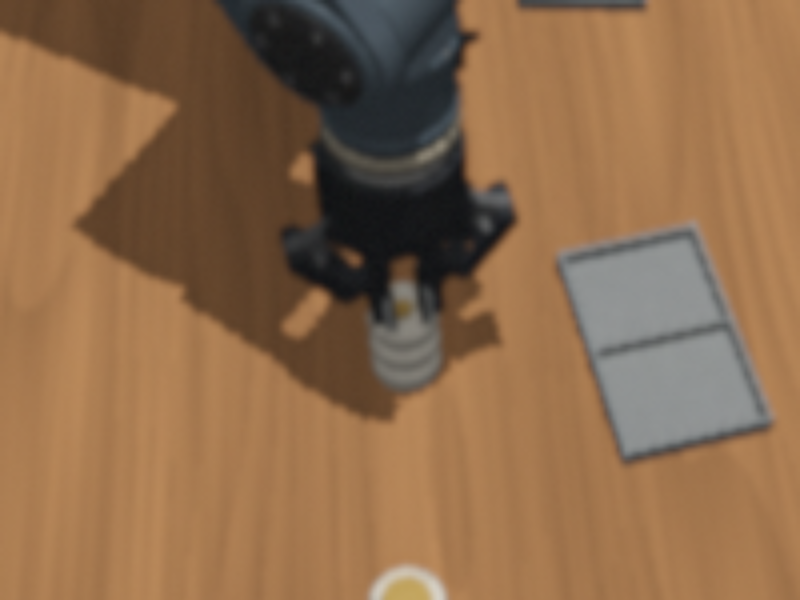

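The fingers are in the right place in x and y, but their tips sit at about z = 0.064 on the insulator's top. The reported TCP is 0.025, so the tips are about 4 cm short of it. I'll raise the arm and measure the real tip offset at several openings.

Call:
drive_tool(deltas=[0, 0, -1, 0, 0, 0, -3, 0, 0, 0, -5, 0, 0, 0, -6, 0, 0, 0, -6, 0, 0, 0, -6, 0], hand=0)

```text
t: 4.45
tcp_pos: [0.4624, -0.1914, 0.0844]
tool_rot: [0.645, 0.764, 0.0, 0.0]
force: [0.7, -0.5, -0.9]
finger_gap: 0.079
```

```bash
cat > tips.py <<'E'
from h import *
import sys
s=manip.snapshot("wrist");cv2.imwrite(sys.argv[1],s["frame"][:,:,::-1]);st=manip.sense()
M=Ro.from_quat(st["tool_rot"]).as_matrix()
W=cloud(s);L=(W-st["tcp_pos"])@M*1000
ok=np.isfinite(L[...,0])&(L[...,2]>-130)&(abs(L[...,1])<70)&(abs(L[...,0])<25)
print("tcp",st["tcp_pos"].round(4),"gap",st["finger_gap"], "proj tcp",proj(s,st["tcp_pos"]).round())
for lo in range(-80,40,5):
    m=ok&(L[...,2]>=lo)&(L[...,2]<lo+5)&(W[...,2]>.068)
    if m.sum()>3: print(lo,m.sum(),"x",L[m][:,0].min().round(),L[m][:,0].max().round(),"y",np.round(np.unique(np.round(L[m][:,1]/3)*3)))
E
python3 tips.py pics/w5.png
python3 - <<'E'
from h import *
s=manip.snapshot("side");W=cloud(s);f=s["frame"][:,:,::-1]
u,v=proj(s,[.462,-.19,.09]).astype(int)
cv2.imwrite("pics/side5.png",cv2.resize(f[v-60:v+60,u-80:u+80],(800,600)))
st=manip.sense();print(u,v,proj(s,st["tcp_pos"]))
E
```

```text
tcp [ 0.4622 -0.1914  0.084 ] gap 0.07726696361724404 proj tcp [321. 218.]
-80 407 x -8.0 14.0 y [-30. -24. -21. -18. -15. -12.  -9.  -6.   6.   9.  12.  15.  18.  21.
  24.  27.  30.  33.]
-75 638 x -12.0 12.0 y [-15. -12.  -9.  -6.  -3.   3.   6.   9.  12.  21.]
-70 185 x 6.0 11.0 y [-18. -15.  -9.  -6.  -3.   3.   6.   9.  15.  18.]
-65 299 x -11.0 11.0 y [-18. -15. -12.  -9.  -6.  -3.   3.   6.   9.  12.  15.  18.]
-60 350 x -12.0 11.0 y [-18. -15. -12.  -9.  -6.  -3.   3.   6.   9.  12.  15.  18.]
-55 257 x 6.0 11.0 y [-18. -15. -12.  -9.  -6.  -3.   3.   6.   9.  12.  15.  18.]
-50 216 x 6.0 11.0 y [-18. -15. -12.  -9.  -6.  -3.   3.   6.   9.  12.  15.  18.]
-45 148 x 6.0 11.0 y [-15. -12.  -9.  -6.  -3.   3.   6.   9.  12.  15.]
-40 342 x -11.0 15.0 y [-6. -3.  0.  3.  6.  9.]
-35 2230 x -17.0 24.0 y [-21. -18. -15. -12.  -9.  -6.  -3.   0.   3.   6.   9.  12.  15.  18.
  21.]
-30 162 x 0.0 23.0 y [-21. -18. -15. -12.  -9.  -6.  -3.   0.   3.   6.   9.  12.  15.  18.
  21.]
-25 83 x 11.0 23.0 y [-18. -15. -12.  -9.  -6.  -3.   0.   3.   6.   9.  12.  15.  18.]
-15 110 x 13.0 23.0 y [-18. -15. -12.  -9.  -6.  -3.  -0.   3.   6.   9.  12.  15.  18.]
-10 293 x 6.0 23.0 y [-21. -18. -15. -12.  -9.  -6.  -3.   0.   3.   6.   9.  12.  15.  18.
  21.]
-5 94 x 9.0 23.0 y [-21. -18. -15. -12.  -9.  -6.  -3.  -0.   3.   6.   9.  12.  15.  18.]
0 18 x 10.0 23.0 y [-21. -15.  -6.  -3.  -0.   3.   6.   9.  12.]
10 201 x 11.0 23.0 y [-18. -15. -12.  -9.  -6.  -3.   0.   3.   6.   9.  12.  15.  18.]
15 42 x 7.0 23.0 y [-21. -18. -15. -12.  -9.  -6.  -3.  -0.   3.   6.   9.  12.  15.  18.
  21.]
306 257 [307.1397185  259.11437424]
```

View pics/w5.png

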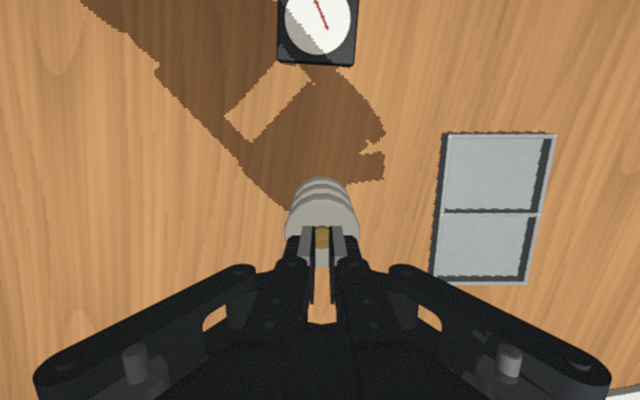

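View pics/side5.png

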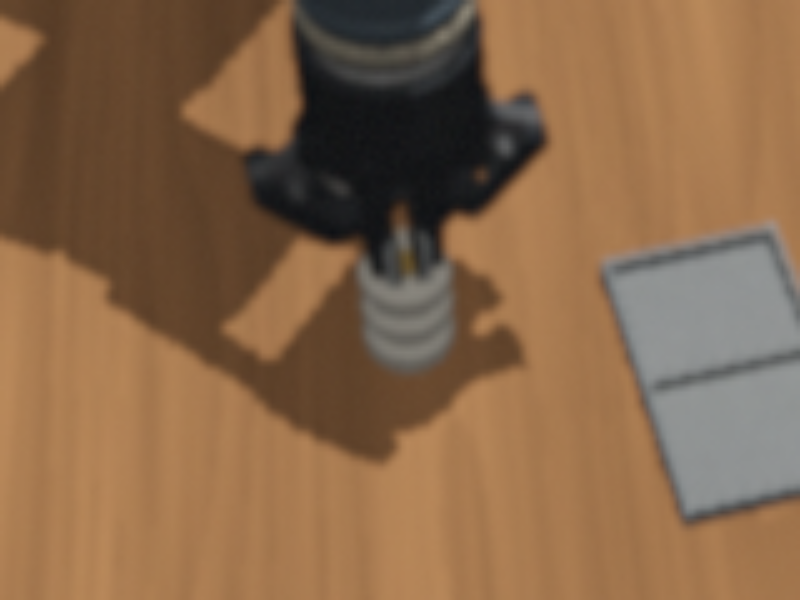

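Unexpectedly, the jaws closed on the 12 mm brass cap and the insulator came up with them: its top is now at z ≈ 0.119 and its base ≈ 0.06. The true tips are therefore about 38 mm short of the reported TCP. The cap hold is poor, so I'll set it back down where it stood and regrip it properly.

Call:
drive_tool(deltas=[0, 0, 1, 0, 0, 0, 2, 0, 0, 0, 3, 0, 0, 0, 4, 0, 0, 0, 4.8, 0, 0, 0, 5.3, 0, 0, 0, 5.6, 0, 0, 0, 5.7, 0, 0, 0, 5.7, 0])

```text
t: 5.45
tcp_pos: [0.4624, -0.1914, 0.027]
tool_rot: [0.645, 0.764, 0.0, -0.0]
force: [0.2, 0.6, -1.2]
finger_gap: 0.084
```

Run:
```python
from h import *
go(.462,-.19,.0245)
s=manip.snapshot("wrist");W=cloud(s);st=manip.sense()
m=(np.hypot(W[...,0]-.462,W[...,1]+.19)<.03)&(W[...,2]>.05)&(W[...,2]<.069)
P=W[m];print(m.sum(),P.min(0).round(4),P.max(0).round(4),np.median(P[:,2]))
cv2.imwrite("pics/w6.png",s["frame"][:,:,::-1])
```

```text
t 5.45 tcp [ 0.4624 -0.1914  0.027 ] jaw 9.6 gap 0.084 DELTA [ 0.14 -0.01  0.25] 0 q6 -0.79 F [ 0.2  0.6 -1.2]
2837 [ 0.441  -0.2088  0.05  ] [ 0.4823 -0.1677  0.069 ] 0.05985331870707982
```

View pics/w6.png

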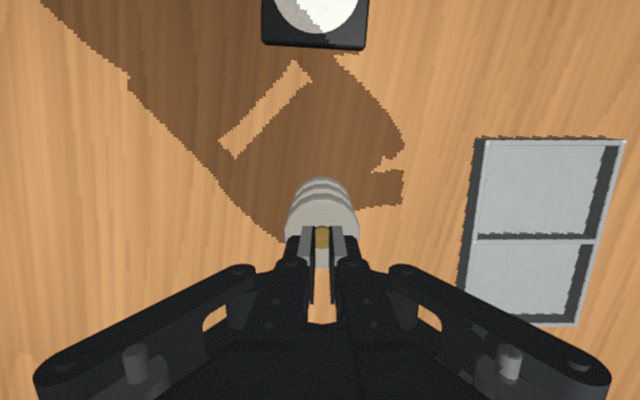

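The shed top reads 59.9 mm, so it's essentially standing again. The −1.2 N says it is still barely hanging, so I'll lower in 0.5–1 mm steps.

Call:
drive_tool(deltas=[0, 0, 0.05, 0, 0, 0, 0.1, 0, 0, 0, 0.1, 0])

```text
t: 5.8
tcp_pos: [0.4628, -0.1917, 0.0265]
tool_rot: [0.645, 0.764, 0.0, 0.001]
force: [-0.5, -0.3, 1.0]
finger_gap: 0.084
```

Call:
drive_tool(deltas=[0, 0, 0.05, 0, 0, 0, 0.1, 0, 0, 0, 0.1, 0])

```text
t: 6.1
tcp_pos: [0.4627, -0.1919, 0.0263]
tool_rot: [0.645, 0.764, 0.0, 0.001]
force: [-2.4, 0.1, 8.0]
finger_gap: 0.084
```

Call:
drive_tool(deltas=[0, 0, 0, 0, 0, 0, 0, 0, 0, 0, 0, 0, 0, 0, 0, 0], hand=2.5)

```text
t: 6.5
tcp_pos: [0.4628, -0.1919, 0.0262]
tool_rot: [0.645, 0.764, 0.0, 0.001]
force: [-0.3, -0.2, 0.3]
finger_gap: 0.295
```

Call:
drive_tool(deltas=[0, 0, -0.5, 0, 0, 0, -2, 0, 0, 0, -4, 0, 0, 0, -6, 0, 0, 0, -6, 0, 0, 0, -6, 0], hand=8.5)

```text
t: 7.1
tcp_pos: [0.4628, -0.1919, 0.0865]
tool_rot: [0.645, 0.764, 0.0, 0.001]
force: [0.1, 0.1, -0.7]
finger_gap: 0.997
```

```bash
python3 tips.py pics/w7.png
python3 - <<'E'
from h import *
go(.462,-.19,.0245)
s=manip.snapshot("wrist");W=cloud(s)
m=(np.hypot(W[...,0]-.462,W[...,1]+.19)<.035)&(W[...,2]>.05)&(W[...,2]<.069)
P=W[m];print(m.sum(),P.min(0).round(4),P.max(0).round(4),np.median(P[:,2]),cv2.minEnclosingCircle((P[:,:2]*1000).astype(np.float32)))
E
```

```text
tcp [ 0.4623 -0.1916  0.0859] gap 0.9982067128042507 proj tcp [321. 218.]
-80 731 x -10.0 11.0 y [-57. -54. -51. -48. -45. -42.  42.  45.  48.  54.  57.]
-75 748 x -12.0 11.0 y [-57. -54. -51. -48. -45. -42.  42.  45.  48.  51.  54.  57.]
-70 672 x -12.0 11.0 y [-57. -54. -51. -48. -45. -42.  42.  45.  48.  51.  54.  57.]
-65 598 x -12.0 11.0 y [-57. -54. -51. -48. -45. -42.  42.  45.  48.  54.  57.]
-60 523 x -11.0 11.0 y [-57. -54. -48. -45. -42.  42.  45.  48.  51.  54.  57.]
-55 345 x -12.0 11.0 y [-54. -48. -45. -42.  42.  45.  48.]
-50 59 x -10.0 8.0 y [-42.  42.]
t 7.15 tcp [ 0.4623 -0.1916  0.0859] jaw 9.6 gap 0.998 DELTA [ 0.16 -0.01  6.14] 0 q6 -0.79 F [-1.   0.2 -0.1]
2402 [ 0.441  -0.209   0.0501] [ 0.4825 -0.1681  0.0653] 0.059389555767737356 ((461.6356506347656, -189.05795288085938), 20.962778091430664)
```

View pics/w7.png

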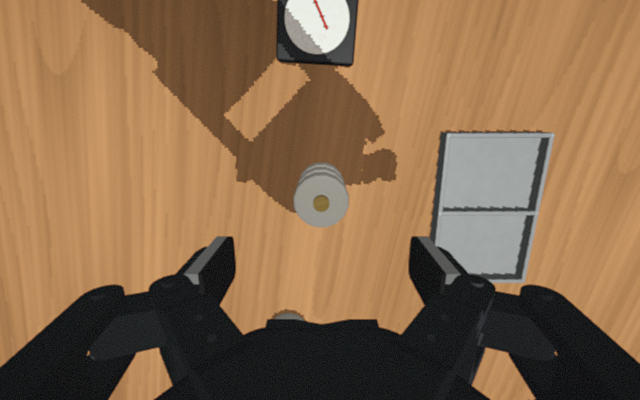

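The insulator stands upright at (461.6,−189.1). The open tips are 47–50 mm short of the reported TCP, so with the stated 13 mm swing the shut tips are about 36 mm short. From here I use tip z ≈ reported z + 0.036, and descend to a reported −0.012.

Call:
drive_tool(deltas=[0.2, 0, 1, 0, 0.25, 0, 3, 0, 0.25, 0, 5, 0, 0.25, 0, 7, 0, 0.25, 0, 8.5, 0, 0.25, 0, 9.4, 0, 0.25, 0, 9.8, 0, 0.25, 0, 9.8, 0])

```text
t: 8.0
tcp_pos: [0.4612, -0.1885, -0.0132]
tool_rot: [0.645, 0.764, 0.0, -0.001]
force: [-0.0, -0.2, -0.1]
finger_gap: 0.997
```

Call:
drive_tool(deltas=[0, 0, 0, 0, 0, 0, 0, 0, 0, 0, 0, 0, 0, 0, 0, 0, 0, 0, 0, 0, 0, 0, 0, 0, 0, 0, 0, 0, 0, 0, 0, 0], hand=3, squeeze=40)

```text
t: 8.8
tcp_pos: [0.4617, -0.1888, -0.0125]
tool_rot: [0.645, 0.764, 0.0, -0.0]
force: [0.4, 1.2, 5.6]
finger_gap: 0.483
```

Run:
```python
from h import *
go(.6125,.1905,.08,-7.2)
s=manip.snapshot("wrist");cv2.imwrite("pics/w8.png",s["frame"][:,:,::-1])
```

```text
t 8.8 tcp [ 0.4617 -0.1888 -0.0125] jaw 9.6 gap 0.483 DELTA [34.88 21.21 -9.23] 16.8 q6 -0.78 F [0.4 1.2 5.6]
```

View pics/w8.png

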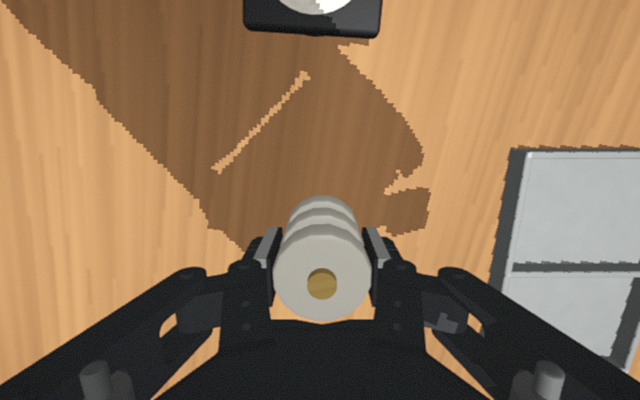

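The gap reads 41 mm (42 expected) with the pads on the sheds, so it's held. Lift and carry to tray3's middle compartment.

Call:
drive_tool(deltas=[0, 0, -1, 0, 0, 0, -3, 0, 0, 0, -6, 0, 1, 0.6, -8, 0, 4, 2.4, -9.2, 2, 8, 4.8, -9.2, 4, 12, 7.3, -9.2, 6, 16, 9.7, -9.2, 8, 20, 12.1, -9.2, 10, 24, 14.6, -9.2, 12, 28, 17, -9.2, 14, 31.5, 19.2, -9.2, 16])

```text
t: 10.05
tcp_pos: [0.5982, 0.1562, 0.0799]
tool_rot: [0.745, 0.667, -0.0, -0.0]
force: [0.1, -0.4, -1.8]
finger_gap: 0.479
```

Call:
drive_tool(deltas=[1.2, 1, 0, 0.8, 2, 1.5, 0, 0.8, 2, 1.5, 0, 0.8, 2, 1.5, 0, 0.8])

```text
t: 10.45
tcp_pos: [0.6142, 0.1734, 0.0796]
tool_rot: [0.75, 0.661, -0.001, -0.001]
force: [-0.1, -0.6, -1.0]
finger_gap: 0.484
```

Run:
```python
from h import *
go(.6125,.1905,-.008,-7.2)
st=manip.sense();M=Ro.from_quat(st["tool_rot"]).as_matrix();print("tilt",M[:,2].round(4))
s=manip.snapshot("wrist");cv2.imwrite("pics/w9.png",s["frame"][:,:,::-1]);W=cloud(s)
s2=manip.snapshot("top");np.savez("pics/top9.npz",**s2);s3=manip.snapshot("side");np.savez("pics/side9.npz",**s3)
cv2.imwrite("pics/side9.png",s3["frame"][:,:,::-1])
L=(W-st["tcp_pos"])@M*1000
m=(np.hypot(L[...,0],L[...,1])<25)&(L[...,2]<-60)&(L[...,2]>-110)&(abs(L[...,1])<20)
print("shed top Lz",np.percentile(L[m][:,2],[5,50,95]))
```

```text
t 10.45 tcp [0.6142 0.1734 0.0796] jaw -7.2 gap 0.484 DELTA [ 1.68 -0.36  8.76] -0.0 q6 0.23 F [-0.1 -0.6 -1. ]
tilt [-2.6e-03 -1.0e-04 -1.0e+00]
shed top Lz [-108.48485445  -71.86457616  -66.92776344]
```

View pics/w9.png

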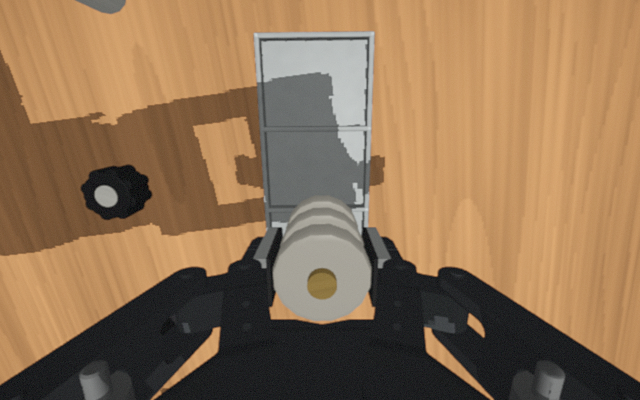

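View pics/side9.png

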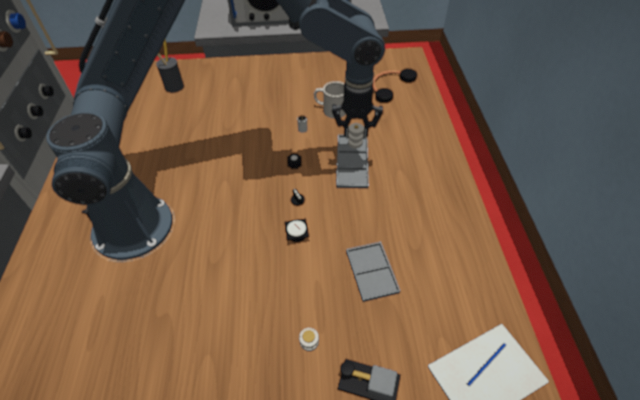

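Run:
```python
from h import *
s=manip.snapshot("wrist")
a=np.radians(-7.2);C=np.array([.6125,.1905])
for y in(-.105,-.035,0,.035,.105):
    for x in (-.044,.044):
        p=C+[x*np.cos(a)-y*np.sin(a),x*np.sin(a)+y*np.cos(a)];print(x,y,p.round(4),proj(s,[*p,.014]).round())
f=s["frame"][:,:,::-1];cv2.imwrite("pics/w10.png",cv2.resize(f[20:260,200:440],(600,600)))
```

```text
-0.044 -0.105 [0.5557 0.0918] [271. 282.]
0.044 -0.105 [0.643  0.0808] [364. 282.]
-0.044 -0.035 [0.5645 0.1613] [267. 212.]
0.044 -0.035 [0.6518 0.1503] [367. 212.]
-0.044 0 [0.5688 0.196 ] [265. 173.]
0.044 0 [0.6562 0.185 ] [369. 173.]
-0.044 0.035 [0.5732 0.2307] [263. 131.]
0.044 0.035 [0.6605 0.2197] [370. 131.]
-0.044 0.105 [0.582  0.3002] [258.  37.]
0.044 0.105 [0.6693 0.2892] [374.  37.]
```

View pics/w10.png

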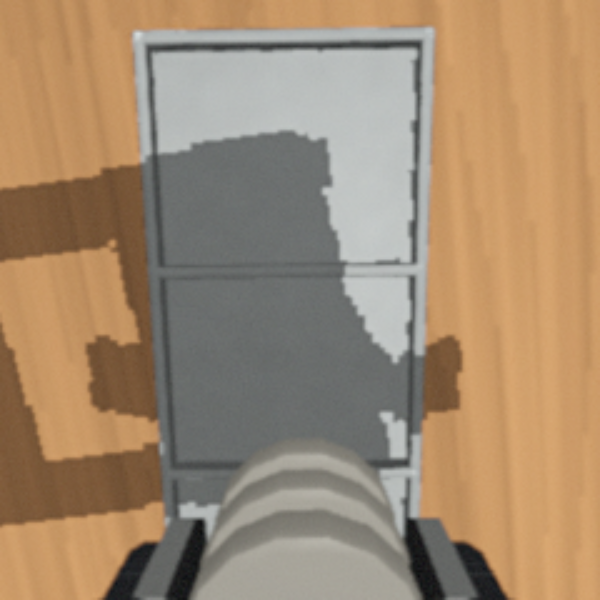

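Projected tray edges match the picture to about 3 px (2–2.5 mm), so I refine the tray3 centre to (0.611, 0.192). Lower the insulator.

Call:
drive_tool(deltas=[0.8, -0.2, 0, 0, 1.8, -0.5, 1, 0, 1.8, -0.5, 3, 0, 1.8, -0.5, 5, 0, 1.8, -0.5, 6.5, 0, 1.8, -0.5, 7.6, 0, 1.8, -0.5, 8.2, 0, 1.8, -0.5, 8.5, 0, 1.8, -0.5, 8.5, 0])

```text
t: 11.55
tcp_pos: [0.6121, 0.1917, -0.0052]
tool_rot: [0.751, 0.661, -0.0, -0.001]
force: [0.4, 0.5, -1.1]
finger_gap: 0.48
```

Call:
drive_tool(deltas=[0, 0, 0.1, 0, 0, 0, 0.2, 0, 0, 0, 0.2, 0])

```text
t: 11.85
tcp_pos: [0.6124, 0.1917, -0.0067]
tool_rot: [0.751, 0.661, -0.0, -0.0]
force: [0.3, 0.1, -1.2]
finger_gap: 0.477
```

Call:
drive_tool(deltas=[0, 0, 0.1, 0, 0, 0, 0.15, 0, 0, 0, 0.15, 0])

```text
t: 12.15
tcp_pos: [0.6123, 0.1917, -0.0082]
tool_rot: [0.751, 0.661, -0.0, -0.0]
force: [-0.2, 1.1, -1.9]
finger_gap: 0.479
```

Call:
drive_tool(deltas=[0, 0, 0.05, 0, 0, 0, 0.1, 0, 0, 0, 0.1, 0])

```text
t: 12.45
tcp_pos: [0.6124, 0.1917, -0.0085]
tool_rot: [0.751, 0.661, -0.0, -0.0]
force: [-0.6, -0.5, 4.6]
finger_gap: 0.479
```

It touched down at the predicted height. Release gently and go up.

Call:
drive_tool(deltas=[0, 0, 0, 0, 0, 0, 0, 0, 0, 0, 0, 0, 0, 0, -0.5, 0, 0, 0, -3, 0, 0, 0, -7, 0, 0, 0, -11, 0, 0, 0, -14, 0, 0, 0, -14.5, 0, 0, 0, -14.5, 0], hand=6.5)

```text
t: 13.45
tcp_pos: [0.6131, 0.1918, 0.1378]
tool_rot: [0.751, 0.661, 0.001, 0.0]
force: [-0.5, -0.4, -0.6]
finger_gap: 0.765
```

Run:
```python
from h import *
s=manip.snapshot("wrist");cv2.imwrite("pics/w11.png",s["frame"][:,:,::-1]);W=cloud(s)
m=(np.hypot(W[...,0]-.612,W[...,1]-.192)<.035)&(W[...,2]>.055)&(W[...,2]<.075)
P=W[m];print("tall",m.sum(),P.min(0).round(4),P.max(0).round(4),np.median(P[:,2]))
m=(np.hypot(W[...,0]-.439,W[...,1]-.193)<.035)&(W[...,2]>.018)&(W[...,2]<.04)
P=W[m]
if len(P): print("knob",m.sum(),P.min(0).round(4),P.max(0).round(4),cv2.minEnclosingCircle((P[:,:2]*1000).astype(np.float32)))
go(.439,.193,.1,-7.2)
```

```text
tall 1630 [0.5916 0.1714 0.0552] [0.6331 0.2123 0.0691] 0.06341338338471593
knob 1438 [0.4168 0.175  0.0181] [0.4602 0.2187 0.0298] ((438.6763610839844, 196.7041473388672), 22.976463317871094)
t 13.5 tcp [0.6119 0.1915 0.1362] jaw -7.3 gap 0.762 DELTA [ -2.05 -17.16   3.64] -0.1 q6 0.26 F [ 0.  -0.3 -0.2]
```

View pics/w11.png

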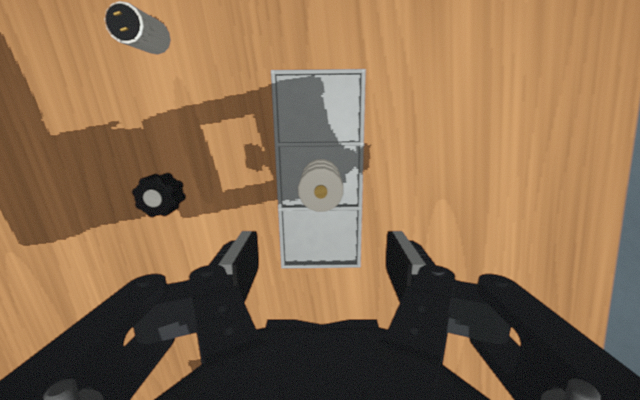

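The tall insulator stands upright in the middle compartment at (612,192), shed top 63.4 mm (64 expected). Next is the fluted knob at about (158,194) in the wrist view.

Call:
drive_tool(deltas=[-0.5, -3, 0, 0, -1, -7, 0, 0, -1.5, -11, 0, 0, -2, -14.5, 1, 0, -2, -16.5, 2.5, 0, -2, -17.2, 3.6, 0, -2, -17.2, 3.6, 0, -2, -17.2, 3.6, 0])

```text
t: 14.3
tcp_pos: [0.4384, 0.1934, 0.0994]
tool_rot: [0.751, 0.661, -0.001, -0.001]
force: [-0.2, -0.3, 0.5]
finger_gap: 0.764
```

Run:
```python
from h import *
s=manip.snapshot("wrist");cv2.imwrite("pics/w12.png",s["frame"][:,:,::-1]);W=cloud(s)
m=(np.hypot(W[...,0]-.439,W[...,1]-.194)<.035)&(W[...,2]>.02)&(W[...,2]<.045)
P=W[m]; print("knob",m.sum(),P.min(0).round(4),P.max(0).round(4),cv2.minEnclosingCircle((P[:,:2]*1000).astype(np.float32)),np.median(P[:,2]))
hsv=s["frame"].max(2);b=m&(hsv>130);print("disc",np.nanmedian(W[b],0).round(4),b.sum())
go(.439,.194,-.030,-7.2)
```

```text
knob 1766 [0.4162 0.175  0.0202] [0.4595 0.2186 0.0298] ((438.32196044921875, 196.51034545898438), 22.97703742980957) 0.027335231209324948
disc [0.4386 0.1965 0.0281] 321
t 14.35 tcp [0.4394 0.1935 0.0999] jaw -7.3 gap 0.761 DELTA [ 0.04 -0.03 12.99] -0.1 q6 0.31 F [-0.2  0.5 -0.5]
```

View pics/w12.png

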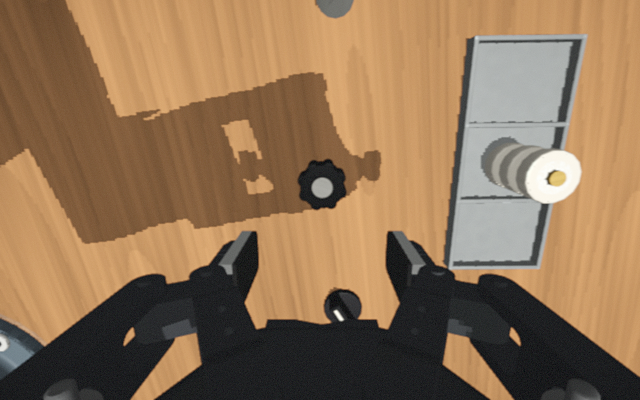

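Call:
drive_tool(deltas=[0.1, 0, 2, 0, 0.1, 0, 5, 0, 0.1, 0, 8, 0, 0.1, 0, 10.5, 0, 0.1, 0, 12, 0, 0.1, 0, 12.9, 0, 0.1, 0, 13.2, 0, 0.1, 0, 13.2, 0])

```text
t: 15.15
tcp_pos: [0.44, 0.1945, -0.0321]
tool_rot: [0.751, 0.661, -0.0, -0.0]
force: [0.6, 0.4, -0.3]
finger_gap: 0.761
```

Call:
drive_tool(deltas=[0, 0, 0, 0, 0, 0, 0, 0, 0, 0, 0, 0, 0, 0, 0, 0, 0, 0, 0, 0, 0, 0, 0, 0, 0, 0, 0, 0], hand=3, squeeze=40)

```text
t: 15.85
tcp_pos: [0.4408, 0.1947, -0.031]
tool_rot: [0.751, 0.661, 0.001, 0.0]
force: [-0.6, -0.8, 6.1]
finger_gap: 0.451
```

Run:
```python
from h import *
s=manip.snapshot("wrist");cv2.imwrite("pics/w13.png",s["frame"][:,:,::-1])
go(.6025,.1225,.06,-7.2)
```

```text
t 15.9 tcp [ 0.4408  0.1947 -0.031 ] jaw -7.3 gap 0.452 DELTA [-5.09 16.97 -9.09] -0.1 q6 0.31 F [-0.3 -0.4  6.9]
```

View pics/w13.png

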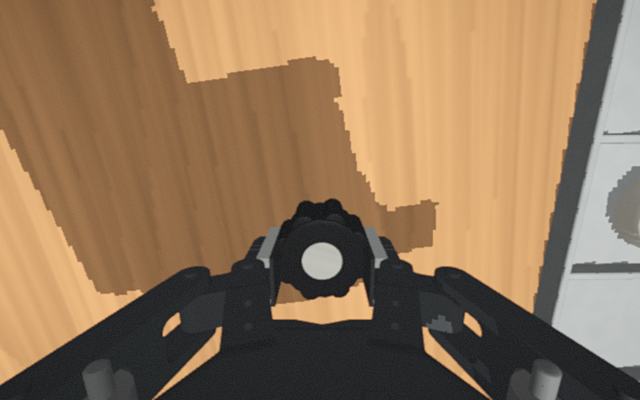

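The knob is gripped (gap 38.6 mm, 40 nominal). Carry it to tray3's −y end.

Call:
drive_tool(deltas=[0, 0, -1, 0, 0, 0, -3, 0, 0, 0, -6, 0, -0.5, 1.5, -8, 0, -1.5, 4.5, -9.1, 0, -2.7, 8.5, -9.1, 0, -3.9, 12.5, -9.1, 0, -4.7, 15.5, -9.1, 0, -5.1, 17, -9.1, 0, -5.1, 17, -9.1, 0, -5.1, 17, -9.1, 0])

```text
t: 17.0
tcp_pos: [0.6014, 0.1225, 0.0602]
tool_rot: [0.751, 0.66, 0.0, -0.001]
force: [-0.6, 0.6, 0.3]
finger_gap: 0.453
```

Run:
```python
from h import *
s=manip.snapshot("wrist");cv2.imwrite("pics/w14.png",s["frame"][:,:,::-1])
go(.6025,.1225,-.027,-7.2)
```

```text
t 17.05 tcp [0.6008 0.1229 0.0601] jaw -7.3 gap 0.454 DELTA [-0.02  0.18  8.71] -0.1 q6 0.15 F [-0.5 -0.5 -0.6]
```

View pics/w14.png

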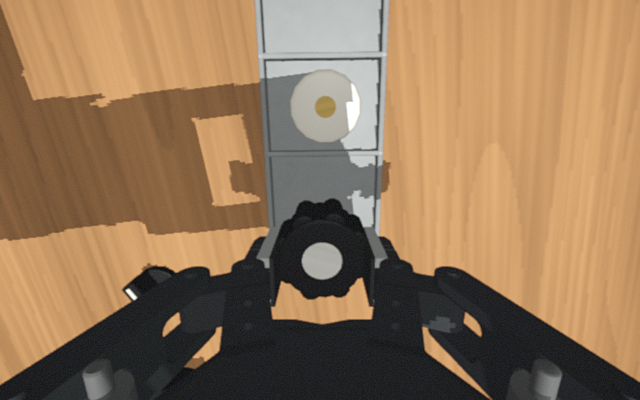

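The knob is held upright over the end compartment, so lower it.

Call:
drive_tool(deltas=[0, 0.2, 2, 0, 0, 0.2, 4, 0, 0, 0.2, 6, 0, 0, 0.2, 7.4, 0, 0, 0.2, 8.1, 0, 0, 0.2, 8.4, 0, 0, 0.2, 8.5, 0, 0, 0.2, 8.5, 0])

```text
t: 17.85
tcp_pos: [0.6031, 0.1227, -0.0243]
tool_rot: [0.751, 0.661, 0.0, -0.0]
force: [-0.4, 0.1, 0.7]
finger_gap: 0.453
```

Call:
drive_tool(deltas=[0, 0, 0.05, 0, 0, 0, 0.1, 0, 0, 0, 0.1, 0])

```text
t: 18.15
tcp_pos: [0.6034, 0.1227, -0.025]
tool_rot: [0.751, 0.661, 0.0, -0.0]
force: [0.3, 0.4, -0.2]
finger_gap: 0.451
```

Call:
drive_tool(deltas=[0, 0, 0.05, 0, 0, 0, 0.1, 0, 0, 0, 0.1, 0])

```text
t: 18.45
tcp_pos: [0.6033, 0.1227, -0.026]
tool_rot: [0.751, 0.661, 0.0, -0.0]
force: [0.5, -0.5, -0.4]
finger_gap: 0.45
```

Call:
drive_tool(deltas=[0, 0, 0.05, 0, 0, 0, 0.1, 0, 0, 0, 0.1, 0])

```text
t: 18.75
tcp_pos: [0.6033, 0.1227, -0.0269]
tool_rot: [0.751, 0.661, 0.0, -0.0]
force: [-0.0, -0.2, 0.8]
finger_gap: 0.451
```

Call:
drive_tool(deltas=[0, 0, 0.05, 0, 0, 0, 0.1, 0, 0, 0, 0.1, 0])

```text
t: 19.05
tcp_pos: [0.6034, 0.1227, -0.027]
tool_rot: [0.751, 0.661, 0.0, -0.0]
force: [-2.2, 0.3, 6.9]
finger_gap: 0.454
```

Contact is where I expected it. Release and rise.

Call:
drive_tool(deltas=[0, 0, 0, 0, 0, 0, 0, 0, 0, 0, 0, 0, 0, 0, -0.5, 0, 0, 0, -3, 0, 0, 0, -7, 0, 0, 0, -11, 0, 0, 0, -14, 0, 0, 0, -15, 0, 0, 0, -15, 0], hand=5.5)

```text
t: 20.05
tcp_pos: [0.6044, 0.1226, 0.1247]
tool_rot: [0.751, 0.661, 0.002, 0.001]
force: [-0.7, 0.1, -0.6]
finger_gap: 0.643
```

Run:
```python
from h import *
s=manip.snapshot("wrist");cv2.imwrite("pics/w15.png",s["frame"][:,:,::-1]);W=cloud(s)
m=(np.hypot(W[...,0]-.603,W[...,1]-.123)<.03)&(W[...,2]>.025)&(W[...,2]<.045)
P=W[m];print("knob",m.sum(),P.min(0).round(4),P.max(0).round(4),np.median(P[:,2]))
go(.469,.347,.11,-7.2)
```

```text
knob 1499 [0.5818 0.1033 0.0251] [0.6247 0.1463 0.034 ] 0.03136171313362695
t 20.1 tcp [0.603  0.1226 0.1229] jaw -7.3 gap 0.645 DELTA [ 20.56 -16.14   1.3 ] -0.1 q6 0.15 F [-0.7  0.5 -0.5]
```

View pics/w15.png

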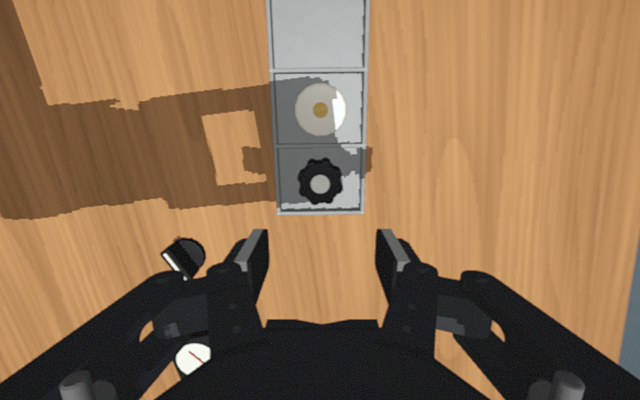

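The fluted knob is flat in the end compartment (320,183), top 31.4 mm (32 expected). Next is the capacitor.

Call:
drive_tool(deltas=[2, -1.6, 0, 0, 5, -4, 0, 0, 8.5, -6.7, 0, 0, 12, -9.4, 0, 0, 15.5, -12.2, 0.5, 0, 18.5, -14.5, 1, 0, 20, -15.7, 1.3, 0, 20.6, -16.1, 1.3, 0, 20.6, -16.1, 1.3, 0, 20.6, -16.1, 1.3, 0], hand=7)

```text
t: 21.1
tcp_pos: [0.4697, 0.3464, 0.1092]
tool_rot: [0.751, 0.661, -0.0, -0.0]
force: [0.0, 0.3, -0.3]
finger_gap: 0.817
```

Run:
```python
from h import *
s=manip.snapshot("wrist");cv2.imwrite("pics/w16.png",s["frame"][:,:,::-1]);W=cloud(s)
m=(np.hypot(W[...,0]-.469,W[...,1]-.347)<.03)&(W[...,2]>.043)&(W[...,2]<.06)
P=W[m]; print("cap",m.sum(),P.min(0).round(4),P.max(0).round(4),cv2.minEnclosingCircle((P[:,:2]*1000).astype(np.float32)),np.median(P[:,2]))
go(.469,.347,-.02,-7.2)
```

```text
cap 1041 [0.4528 0.3352 0.0434] [0.4839 0.3665 0.0525] ((468.4309387207031, 350.68402099609375), 15.895800590515137) 0.04824356917859156
t 21.15 tcp [0.4701 0.3462 0.1095] jaw -7.4 gap 0.822 DELTA [ 0.06 -0.12 12.95] -0.2 q6 0.57 F [ 0.4 -0.5 -0.3]
```

View pics/w16.png

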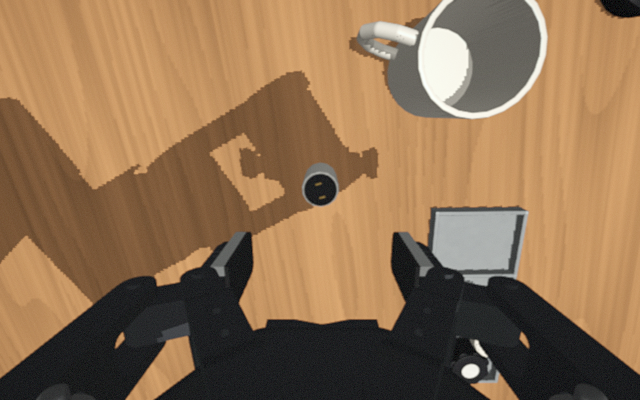

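The can is at (320,188), clear of the mug. The wrist reads y = 350.7 and the fixed views 346, so I use 348.7. The jaws close along x, so a 2 mm offset in y does no harm.

Call:
drive_tool(deltas=[0.2, -0.1, 2, 0, 0.2, -0.1, 5, 0, 0.2, -0.1, 8, 0, 0.2, -0.1, 10.5, 0, 0.2, -0.1, 12, 0, 0.2, -0.1, 12.8, 0, 0.2, -0.1, 13, 0, 0.2, -0.1, 13, 0])

```text
t: 21.95
tcp_pos: [0.4701, 0.3484, -0.0199]
tool_rot: [0.751, 0.66, 0.001, 0.0]
force: [0.8, 0.1, -0.1]
finger_gap: 0.82
```

Call:
drive_tool(deltas=[0, 0, 0, 0, 0, 0, 0, 0, 0, 0, 0, 0, 0, 0, 0, 0, 0, 0, 0, 0, 0, 0, 0, 0, 0, 0, 0, 0, 0, 0, 0, 0], hand=2, squeeze=40)

```text
t: 22.75
tcp_pos: [0.4708, 0.3488, -0.0188]
tool_rot: [0.751, 0.66, 0.002, 0.0]
force: [-1.1, 0.3, 5.4]
finger_gap: 0.361
```

Run:
```python
from h import *
s=manip.snapshot("wrist");cv2.imwrite("pics/w17.png",s["frame"][:,:,::-1])
go(.62,.2615,.08,-7.2)
```

```text
t 22.8 tcp [ 0.4708  0.3488 -0.0188] jaw -7.4 gap 0.36 DELTA [-6.73 15.95 -9.85] -0.2 q6 0.58 F [-0.8  1.2  6.2]
```

View pics/w17.png

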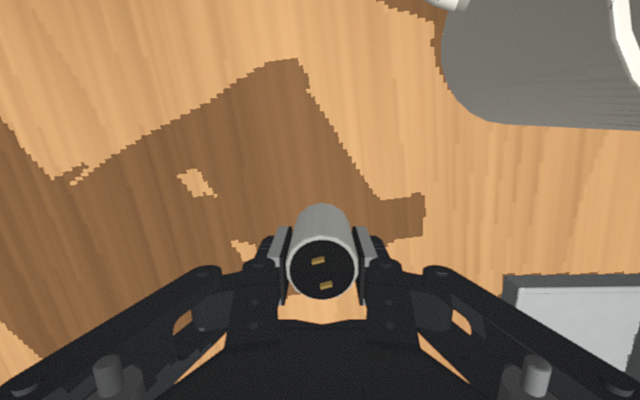

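The can is gripped (30.8 mm, 32 nominal). Carry it to tray3's +y end.

Call:
drive_tool(deltas=[0, 0, -1, 0, 0, 0, -3, 0, 0, 0, -6, 0, -0.6, 1.5, -8.5, 0, -2, 4.5, -9.8, 0, -3.6, 8.5, -9.8, 0, -5.2, 12.3, -9.8, 0, -6.3, 15, -9.8, 0, -6.7, 16, -9.8, 0, -6.7, 16, -9.8, 0, -6.7, 16, -9.8, 0])

```text
t: 23.9
tcp_pos: [0.6186, 0.2622, 0.0791]
tool_rot: [0.751, 0.66, 0.001, -0.001]
force: [-0.4, -0.2, -0.6]
finger_gap: 0.362
```

Run:
```python
from h import *
s=manip.snapshot("wrist");cv2.imwrite("pics/w18.png",s["frame"][:,:,::-1])
go(.62,.2615,-.0148,-7.2)
```

```text
t 23.95 tcp [0.6183 0.2625 0.0792] jaw -7.3 gap 0.364 DELTA [-0.09  0.18  9.4 ] -0.1 q6 0.36 F [-0.4  0.6 -1.1]
```

View pics/w18.png

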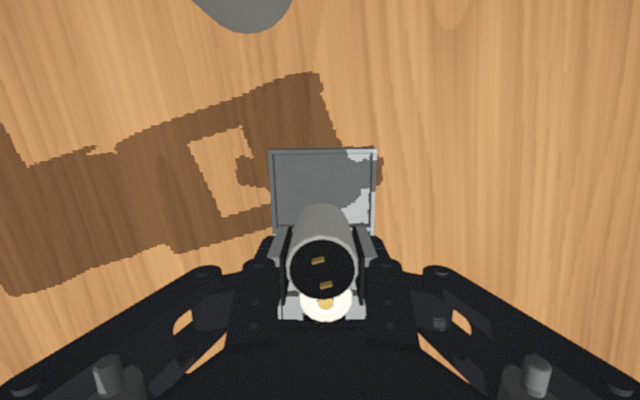

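Call:
drive_tool(deltas=[-0.1, 0.2, 2, 0, -0.1, 0.2, 4.5, 0, -0.1, 0.2, 6.8, 0, -0.1, 0.2, 8.2, 0, -0.1, 0.2, 8.9, 0, -0.1, 0.2, 9.2, 0, -0.1, 0.2, 9.2, 0, -0.1, 0.2, 9.2, 0])

```text
t: 24.75
tcp_pos: [0.621, 0.2617, -0.0118]
tool_rot: [0.751, 0.661, 0.001, -0.0]
force: [0.4, 0.1, -0.3]
finger_gap: 0.363
```

Call:
drive_tool(deltas=[0, 0, 0.1, 0, 0, 0, 0.15, 0, 0, 0, 0.15, 0])

```text
t: 25.05
tcp_pos: [0.6212, 0.2617, -0.0129]
tool_rot: [0.751, 0.661, 0.002, 0.0]
force: [0.7, -0.8, -0.8]
finger_gap: 0.359
```

Call:
drive_tool(deltas=[0, 0, 0.05, 0, 0, 0, 0.1, 0, 0, 0, 0.1, 0])

```text
t: 25.35
tcp_pos: [0.6212, 0.2617, -0.014]
tool_rot: [0.751, 0.661, 0.002, 0.0]
force: [0.0, 0.4, -1.1]
finger_gap: 0.365
```

Call:
drive_tool(deltas=[0, 0, 0.05, 0, 0, 0, 0.1, 0, 0, 0, 0.1, 0])

```text
t: 25.65
tcp_pos: [0.6212, 0.2616, -0.0148]
tool_rot: [0.751, 0.661, 0.002, 0.0]
force: [-0.7, -1.2, 1.0]
finger_gap: 0.366
```

Call:
drive_tool(deltas=[0, 0, 0.05, 0, 0, 0, 0.1, 0, 0, 0, 0.1, 0])

```text
t: 25.95
tcp_pos: [0.6212, 0.2617, -0.0148]
tool_rot: [0.751, 0.661, 0.002, 0.0]
force: [-2.0, -0.0, 5.3]
finger_gap: 0.361
```

Contact. Release.

Call:
drive_tool(deltas=[0, 0, 0, 0, 0, 0, 0, 0, 0, 0, 0, 0, 0, 0, -0.5, 0, 0, 0, -3, 0, 0, 0, -7, 0, 0, 0, -11, 0, 0, 0, -14, 0, 0, 0, -15, 0, 0, 0, -15, 0], hand=5)

```text
t: 26.95
tcp_pos: [0.6218, 0.2617, 0.137]
tool_rot: [0.751, 0.661, 0.003, 0.001]
force: [-0.8, 0.2, -0.8]
finger_gap: 0.586
```

Run:
```python
from h import *
s=manip.snapshot("wrist");cv2.imwrite("pics/w19.png",s["frame"][:,:,::-1]);W=cloud(s)
m=(np.hypot(W[...,0]-.621,W[...,1]-.263)<.03)&(W[...,2]>.045)&(W[...,2]<.065)
P=W[m];print("cap",m.sum(),P.min(0).round(4),P.max(0).round(4),np.median(P[:,2]))
go(.455,-.354,.12,9.7)
```

```text
cap 879 [0.6056 0.2482 0.0451] [0.6365 0.2792 0.0568] 0.05225062344828205
t 27.0 tcp [0.6205 0.2613 0.135 ] jaw -7.3 gap 0.583 DELTA [-63.14  -8.59   1.35] -17.0 q6 0.36 F [ 0.4  0.5 -1.4]
```

View pics/w19.png

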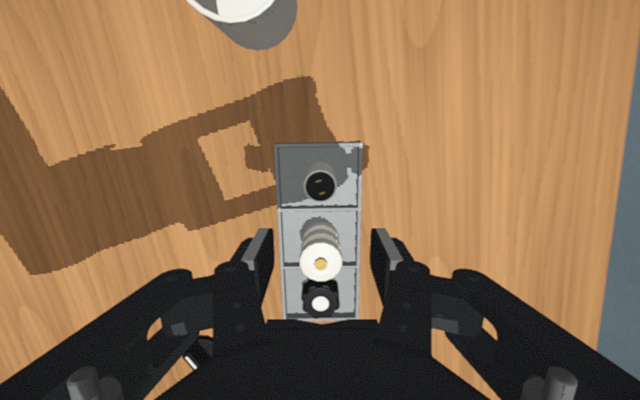

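All three parts stand in tray3: the can top is at 52 mm against 53 expected (57 with terminals), shown at (320,186). Now move to the short insulator.

Call:
drive_tool(deltas=[-2, -0.3, 0, -0.5, -6, -0.8, 0, -1.5, -11, -1.5, 0, -3, -16, -2.2, 0, -4.5, -21, -2.9, 0, -6, -26, -3.5, 0, -7.5, -31, -4.2, 0, -9, -36, -4.9, 0, -10.5, -41, -5.6, 0, -12, -46, -6.3, 0, -13.5, -51, -6.9, 0.5, -15, -55, -7.5, 1, -16.5], hand=7)

```text
t: 28.2
tcp_pos: [0.4741, -0.276, 0.1213]
tool_rot: [0.648, 0.762, 0.001, -0.002]
force: [0.6, -0.5, 0.3]
finger_gap: 0.818
```

Run:
```python
from h import *
go(.455,-.354,.12,9.7)
```

```text
t 28.2 tcp [ 0.4741 -0.276   0.1213] jaw 9.2 gap 0.818 DELTA [-7.39 -3.14  0.1 ] -0.5 q6 -0.9 F [ 0.6 -0.5  0.3]
```

Call:
drive_tool(deltas=[-3, -1.3, 0, -0.5, -5.5, -2.4, 0, -0.5, -7, -3, 0, -0.5, -7.4, -3.1, 0, -0.5, -7.4, -3.1, 0, -0.5, -7.4, -3.1, 0, -0.5])

```text
t: 28.8
tcp_pos: [0.4554, -0.3521, 0.1205]
tool_rot: [0.644, 0.765, 0.002, -0.003]
force: [-0.2, 0.7, -0.9]
finger_gap: 0.818
```

Run:
```python
from h import *
s=manip.snapshot("wrist");cv2.imwrite("pics/w20.png",s["frame"][:,:,::-1]);W=cloud(s)
m=(np.hypot(W[...,0]-.455,W[...,1]+.354)<.035)&(W[...,2]>.029)&(W[...,2]<.045)
P=W[m]; print("short",m.sum(),P.min(0).round(4),P.max(0).round(4),cv2.minEnclosingCircle((P[:,:2]*1000).astype(np.float32)),np.median(P[:,2]))
go(.455,-.354,-.032,9.7)
```

```text
short 1410 [ 0.4337 -0.3733  0.029 ] [ 0.4748 -0.3326  0.0373] ((454.3226318359375, -352.9039001464844), 20.671613693237305) 0.03278161670902764
t 28.85 tcp [ 0.4555 -0.3522  0.1207] jaw 9.8 gap 0.82 DELTA [-0.26 -0.08 15.27] 0.1 q6 -1.03 F [-0.2 -0.3  0.3]
```

View pics/w20.png

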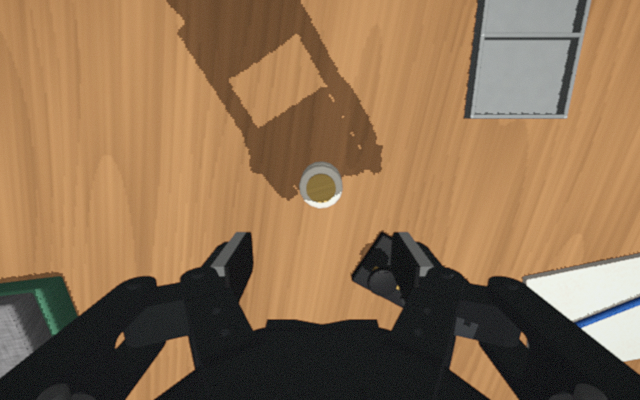

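The short insulator is at (320,187), measured (454.3,−352.9). The morse key's corner at (380,235) is about 37 mm clear of the finger's path. Descend.

Call:
drive_tool(deltas=[-0.1, 0, 2, 0, -0.15, 0.05, 5, 0, -0.15, 0.05, 8.5, 0, -0.15, 0.05, 11.5, 0, -0.15, 0.05, 13.5, 0, -0.15, 0.05, 14.7, 0, -0.15, 0.05, 15.2, 0, -0.15, 0.05, 15.2, 0, -0.15, 0.05, 15.2, 0])

```text
t: 29.75
tcp_pos: [0.4568, -0.3531, -0.0303]
tool_rot: [0.644, 0.765, 0.002, -0.001]
force: [-0.4, 0.4, 0.0]
finger_gap: 0.818
```

Call:
drive_tool(deltas=[0, 0, 0, 0, 0, 0, 0, 0, 0, 0, 0, 0, 0, 0, 0, 0, 0, 0, 0, 0, 0, 0, 0, 0, 0, 0, 0, 0], hand=3, squeeze=40)

```text
t: 30.45
tcp_pos: [0.4573, -0.3538, -0.0289]
tool_rot: [0.644, 0.765, 0.001, -0.0]
force: [-0.1, 0.4, 6.3]
finger_gap: 0.476
```

Run:
```python
from h import *
s=manip.snapshot("wrist");cv2.imwrite("pics/w21.png",s["frame"][:,:,::-1])
go(.623,-.2235,.06,9.7)
```

```text
t 30.5 tcp [ 0.4573 -0.3538 -0.029 ] jaw 9.8 gap 0.479 DELTA [10.04 18.56 -8.84] 0.1 q6 -1.03 F [-0.7  0.2  5.3]
```

View pics/w21.png

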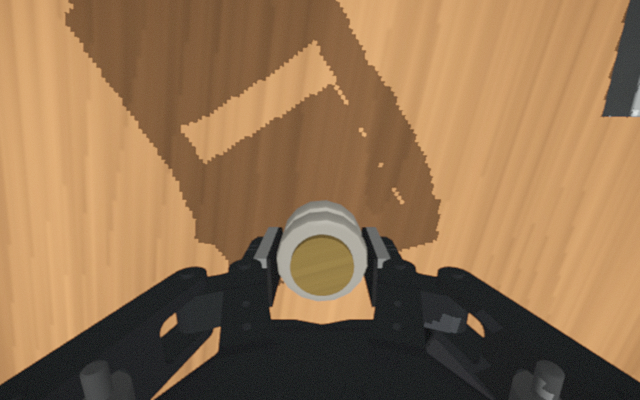

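Gripped at 41 mm. Carry it to tray2's −y compartment.

Call:
drive_tool(deltas=[0, 0, -1, 0, 0, 0, -3, 0, 0, 0, -6, 0, 0.8, 1.5, -8.3, 0, 2.6, 4.8, -8.8, 0, 4.8, 9, -8.8, 0, 7, 13, -8.8, 0, 8.8, 16.4, -8.8, 0, 9.8, 18.2, -8.8, 0, 10, 18.6, -8.8, 0, 10, 18.6, -8.8, 0, 10, 18.6, -8.8, 0])

```text
t: 31.7
tcp_pos: [0.6219, -0.2248, 0.0594]
tool_rot: [0.644, 0.765, 0.001, -0.001]
force: [0.3, -0.8, -0.3]
finger_gap: 0.482
```

Run:
```python
from h import *
s=manip.snapshot("wrist");cv2.imwrite("pics/w22.png",s["frame"][:,:,::-1])
a=np.radians(9.7);C=np.array([.617,-.19])
for y in(-.07,0,.07):
    for x in (-.044,.044):
        p=C+[x*np.cos(a)-y*np.sin(a),x*np.sin(a)+y*np.cos(a)];print(x,y,p.round(4),proj(s,[*p,.014]).round())
go(.623,-.2235,-.025,9.7)
```

```text
-0.044 -0.07 [ 0.5854 -0.2664] [270. 240.]
0.044 -0.07 [ 0.6722 -0.2516] [376. 240.]
-0.044 0 [ 0.5736 -0.1974] [266. 155.]
0.044 0 [ 0.6604 -0.1826] [380. 155.]
-0.044 0.07 [ 0.5618 -0.1284] [261.  56.]
0.044 0.07 [ 0.6486 -0.1136] [385.  56.]
t 31.75 tcp [ 0.6219 -0.225   0.0594] jaw 9.7 gap 0.475 DELTA [0.11 0.13 8.45] 0.0 q6 -0.69 F [ 0.1 -0.9 -0.2]
```

View pics/w22.png

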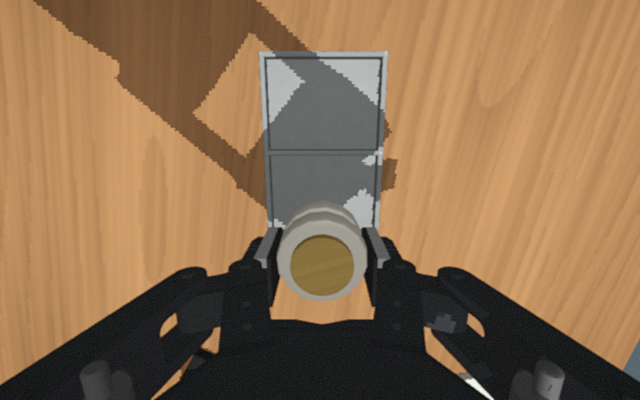

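The projected tray2 edges match to 2–3 px. Lower.

Call:
drive_tool(deltas=[0.1, 0.1, 2, 0, 0.1, 0.1, 4, 0, 0.1, 0.1, 6, 0, 0.1, 0.1, 7.3, 0, 0.1, 0.1, 8, 0, 0.1, 0.1, 8.2, 0, 0.1, 0.1, 8.2, 0, 0.1, 0.1, 8.2, 0])

```text
t: 32.55
tcp_pos: [0.6233, -0.2241, -0.0216]
tool_rot: [0.645, 0.764, 0.001, -0.0]
force: [1.0, 0.2, -0.0]
finger_gap: 0.48
```

Call:
drive_tool(deltas=[0, 0, 0.1, 0, 0, 0, 0.15, 0, 0, 0, 0.15, 0])

```text
t: 32.85
tcp_pos: [0.6236, -0.2241, -0.0227]
tool_rot: [0.645, 0.764, 0.001, 0.0]
force: [-0.5, 0.3, -1.5]
finger_gap: 0.477
```

Call:
drive_tool(deltas=[0, 0, 0.05, 0, 0, 0, 0.1, 0, 0, 0, 0.1, 0])

```text
t: 33.15
tcp_pos: [0.6235, -0.224, -0.0239]
tool_rot: [0.645, 0.764, 0.001, 0.0]
force: [0.0, 0.1, -0.8]
finger_gap: 0.48
```

Call:
drive_tool(deltas=[0, 0, 0.05, 0, 0, 0, 0.1, 0, 0, 0, 0.1, 0])

```text
t: 33.45
tcp_pos: [0.6235, -0.224, -0.0249]
tool_rot: [0.645, 0.764, 0.001, -0.0]
force: [0.3, 0.6, -0.5]
finger_gap: 0.48
```

Call:
drive_tool(deltas=[0, 0, 0.05, 0, 0, 0, 0.1, 0, 0, 0, 0.1, 0])

```text
t: 33.75
tcp_pos: [0.6235, -0.224, -0.0249]
tool_rot: [0.645, 0.764, 0.001, 0.0]
force: [-1.8, 0.9, 4.9]
finger_gap: 0.474
```

Contact. Release and look at the bar knob's angle.

Call:
drive_tool(deltas=[0, 0, 0, 0, 0, 0, 0, 0, 0, 0, 0, 0, 0, 0, -0.5, 0, 0, 0, -3, 0, 0, 0, -7, 0, 0, 0, -11, 0, 0, 0, -14, 0, 0, 0, -15, 0, 0, 0, -15, 0], hand=5.7)

```text
t: 34.75
tcp_pos: [0.6243, -0.2248, 0.127]
tool_rot: [0.645, 0.764, 0.002, 0.002]
force: [1.4, 0.5, 0.3]
finger_gap: 0.669
```

Run:
```python
from h import *
s=manip.snapshot("wrist");cv2.imwrite("pics/w23.png",s["frame"][:,:,::-1]);W=cloud(s)
m=(np.hypot(W[...,0]-.6235,W[...,1]+.224)<.03)&(W[...,2]>.03)&(W[...,2]<.05)
P=W[m];print("short",m.sum(),P.min(0).round(4),P.max(0).round(4),np.median(P[:,2]))
go(.443,.052,.11,0)
```

```text
short 1431 [ 0.6024 -0.2431  0.03  ] [ 0.6434 -0.2019  0.0414] 0.03664752029744733
t 34.8 tcp [ 0.623  -0.2241  0.125 ] jaw 9.7 gap 0.668 DELTA [ 30.26 -13.08   1.52] 9.7 q6 -0.69 F [-0.2  0.1  0.5]
```

View pics/w23.png

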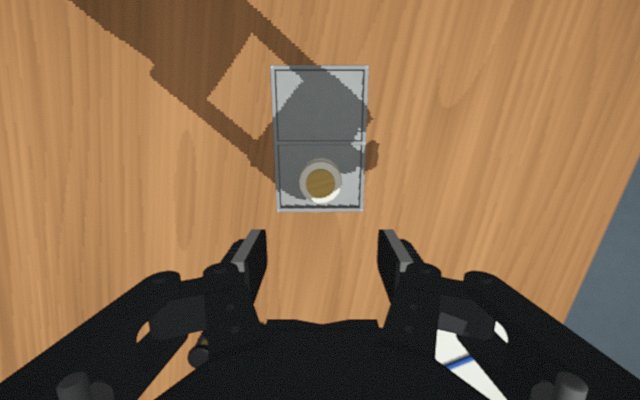

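The short insulator stands in tray2 at (320,182), heights as expected. Go over the bar knob with the jaws turned to about 30°, estimated from earlier frames.

Call:
drive_tool(deltas=[2, -0.9, 0, -2, 6, -2.6, 0, -5, 10.5, -4.5, 0, -8, 15, -6.5, 0, -11, 19.5, -8.4, 0, -14, 24, -10.4, 0.5, -17, 27.5, -11.9, 1, -19, 29.5, -12.8, 1.5, -20, 30.2, -13.1, 1.5, -20, 30.2, -13.1, 1.5, -20, 30.2, -13.1, 1.5, -20], hand=5)

```text
t: 35.9
tcp_pos: [0.4441, 0.0507, 0.1098]
tool_rot: [0.502, 0.865, 0.001, 0.001]
force: [0.6, -0.5, -0.5]
finger_gap: 0.586
```

```bash
cat > bar.py <<'E'
from h import *
import sys
s=manip.snapshot("wrist");cv2.imwrite(sys.argv[1],s["frame"][:,:,::-1]);W=cloud(s)
near=np.hypot(W[...,0]-.443,W[...,1]-.052)<.04
m=near&(W[...,2]>.022)&(W[...,2]<.045)
P=W[m];r=cv2.minAreaRect((P[:,:2]*1000).astype(np.float32));print("bar",m.sum(),r,np.median(P[:,2]))
w=near&(s["frame"].min(2)>140)&(W[...,2]>.015);Q=W[w]
(vx,vy,x0,y0)=cv2.fitLine((Q[:,:2]*1000).astype(np.float32),cv2.DIST_L2,0,.01,.01).ravel()
print("line",w.sum(),np.degrees(np.arctan2(vy,vx)),((Q.min(0)+Q.max(0))/2).round(4))
go(.443,.052,-.028,0)
E
python3 bar.py pics/w24.png
```

```text
bar 588 ((442.4263610839844, 54.883750915527344), (12.021016120910645, 41.86824417114258), 23.599794387817383) 0.029341809124281585
line 114 77.52638 [0.4385 0.0495 0.104 ]
t 35.95 tcp [0.4444 0.0504 0.11  ] jaw 29.7 gap 0.583 DELTA [ 0.21 -0.08 13.8 ] 29.7 q6 -0.66 F [ 0.6  0.6 -0.6]
```

View pics/w24.png

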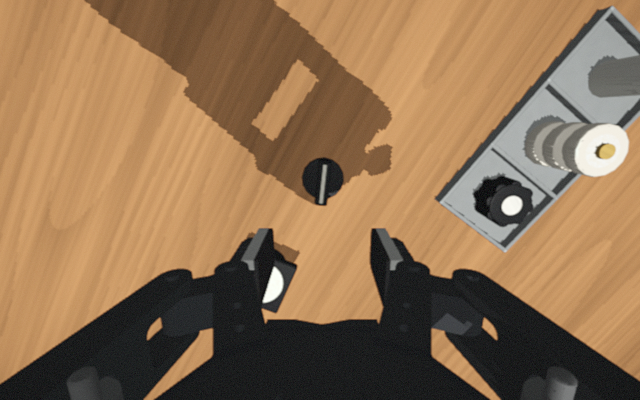

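The bar is a clean 12 × 42 mm rectangle at height 29.3 mm, its narrow axis at 23.6° and its centre (442.4,54.9). Turn the jaws +6° and descend, stopping above the 8 mm skirt.

Call:
drive_tool(deltas=[0.2, 0, 1, 3, 0.4, 0, 3, 6, 0.4, 0, 6, 6, 0.4, 0, 9, 6, 0.4, 0, 11, 6, 0.4, 0, 12.4, 6, 0.4, 0, 13, 6, 0.4, 0, 13.2, 6, 0.4, 0, 13.2, 6])

```text
t: 36.85
tcp_pos: [0.4435, 0.0536, -0.0219]
tool_rot: [0.548, 0.837, 0.002, 0.001]
force: [0.4, -0.6, 0.2]
finger_gap: 0.586
```

Run:
```python
from h import *
s=manip.snapshot("wrist");cv2.imwrite("pics/w25.png",s["frame"][:,:,::-1])
go(.4425,.054,-.0235,23.6)
```

```text
t 36.9 tcp [ 0.4435  0.0537 -0.0216] jaw 23.6 gap 0.586 DELTA [ 0.07 -0.08  0.19] 0.0 q6 -0.55 F [-0.4 -0.6  0.1]
```

View pics/w25.png

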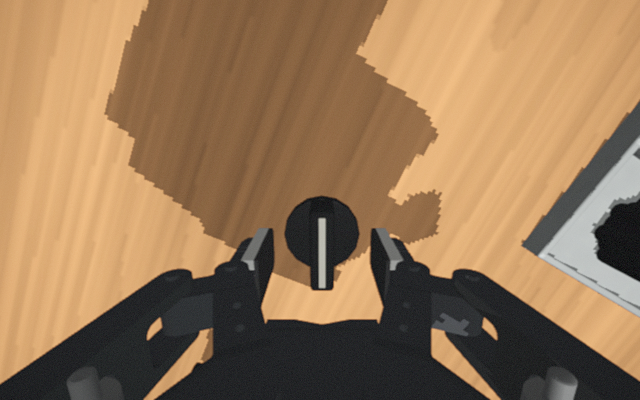

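The bar line runs vertically between the pads, so it's aligned. Close.

Call:
drive_tool(deltas=[0, 0, 0.15, 0, 0, 0, 0.15, 0, 0, 0, 0.15, 0, 0, 0, 0.15, 0, 0, 0, 0.15, 0, 0, 0, 0.15, 0, 0, 0, 0.15, 0, 0, 0, 0.15, 0], hand=0, squeeze=40)

```text
t: 37.7
tcp_pos: [0.444, 0.0537, -0.0225]
tool_rot: [0.547, 0.837, 0.002, 0.002]
force: [0.7, -0.1, 6.0]
finger_gap: 0.128
```

Run:
```python
from h import *
s=manip.snapshot("wrist");cv2.imwrite("pics/w26.png",s["frame"][:,:,::-1])
go(.611,-.1545,.06,9.7)
```

```text
t 37.75 tcp [ 0.444   0.0537 -0.0225] jaw 23.6 gap 0.127 DELTA [-25.78   7.    -8.18] 13.9 q6 -0.55 F [0.6 0.2 5.1]
```

View pics/w26.png

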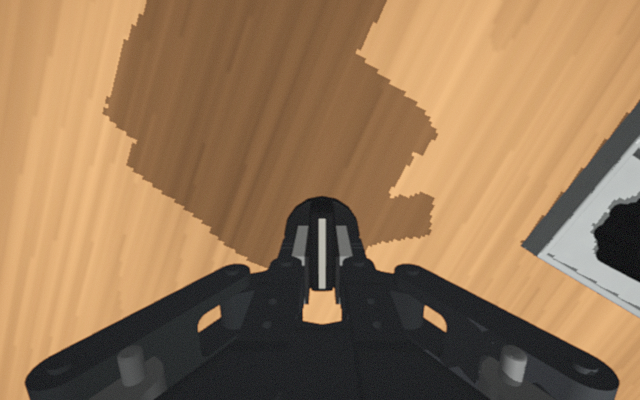

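Pinched at 11 mm (12 nominal). Carry it to tray2's +y compartment.

Call:
drive_tool(deltas=[0, 0, -1, 0, 0, 0, -3, 0, 0, 0, -6, 0, -2, 0.5, -8, 1, -6, 1.6, -8.2, 3, -10, 2.7, -8.2, 5, -14, 3.8, -8.2, 7, -18, 4.9, -8.2, 9, -21.5, 5.8, -8.2, 11, -24.3, 6.6, -8.2, 13, -25.6, 7, -8.2, 14, -25.8, 7, -8.2, 14])

```text
t: 38.95
tcp_pos: [0.6117, -0.1557, 0.0604]
tool_rot: [0.646, 0.764, 0.002, 0.002]
force: [0.3, 0.4, -0.5]
finger_gap: 0.128
```

Call:
drive_tool(deltas=[0, 0, 0, 0, 0, 0, 0, 0])

```text
t: 39.15
tcp_pos: [0.6101, -0.154, 0.0601]
tool_rot: [0.645, 0.764, 0.002, 0.001]
force: [-0.2, 0.8, -0.6]
finger_gap: 0.128
```

Run:
```python
from h import *
s=manip.snapshot("wrist");cv2.imwrite("pics/w27.png",s["frame"][:,:,::-1])
go(.611,-.1545,-.0185,9.7)
```

```text
t 39.2 tcp [ 0.6103 -0.154   0.0602] jaw 9.7 gap 0.124 DELTA [-0.07  0.03  7.88] -0.0 q6 -0.6 F [ 0.1  0.4 -0. ]
```

View pics/w27.png

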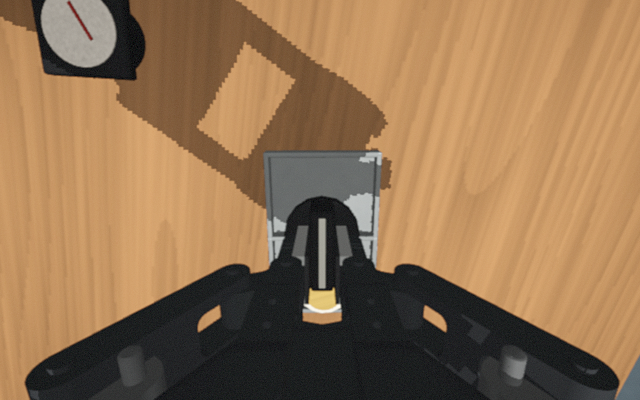

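Call:
drive_tool(deltas=[0, 0, 2, 0, 0, 0, 4, 0, 0, 0, 5.8, 0, 0, 0, 6.9, 0, 0, 0, 7.4, 0, 0, 0, 7.6, 0, 0, 0, 7.6, 0, 0, 0, 7.6, 0])

```text
t: 40.0
tcp_pos: [0.6112, -0.1541, -0.015]
tool_rot: [0.645, 0.764, 0.002, 0.002]
force: [0.8, -0.4, -1.8]
finger_gap: 0.128
```

Call:
drive_tool(deltas=[0, 0, 0.1, 0, 0, 0, 0.15, 0, 0, 0, 0.15, 0])

```text
t: 40.3
tcp_pos: [0.6113, -0.1542, -0.0162]
tool_rot: [0.645, 0.764, 0.002, 0.002]
force: [0.1, -0.7, -0.0]
finger_gap: 0.13
```

Call:
drive_tool(deltas=[0, 0, 0.05, 0, 0, 0, 0.1, 0, 0, 0, 0.1, 0])

```text
t: 40.6
tcp_pos: [0.6112, -0.1542, -0.0173]
tool_rot: [0.645, 0.764, 0.002, 0.002]
force: [1.2, 0.0, -1.0]
finger_gap: 0.128
```

Call:
drive_tool(deltas=[0, 0, 0.05, 0, 0, 0, 0.1, 0, 0, 0, 0.1, 0])

```text
t: 40.9
tcp_pos: [0.6112, -0.1542, -0.0183]
tool_rot: [0.645, 0.764, 0.002, 0.002]
force: [0.5, -0.5, -0.9]
finger_gap: 0.13
```

Call:
drive_tool(deltas=[0, 0, 0.05, 0, 0, 0, 0.1, 0, 0, 0, 0.1, 0])

```text
t: 41.2
tcp_pos: [0.6113, -0.1542, -0.0184]
tool_rot: [0.645, 0.764, 0.002, 0.002]
force: [-1.4, 0.1, 5.0]
finger_gap: 0.123
```

Contact at the predicted height. Release, rise, and back off toward the base so the cameras can see.

Call:
drive_tool(deltas=[0, 0, 0, 0, 0, 0, 0, 0, 0, 0, 0, 0, 0, 0, -0.5, 0, 0, 0, -3, 0, 0, 0, -7, 0, 0, 0, -11, 0, 0, 0, -15, 0, 0, -3, -18, 0, 0, -6, -20, 0, 0, -8, -20, 0, 0, -8, -20, 0], hand=3.5)

```text
t: 42.4
tcp_pos: [0.5289, -0.1677, 0.1822]
tool_rot: [0.646, 0.764, 0.002, 0.002]
force: [-0.1, 0.5, -0.9]
finger_gap: 0.408
```

Run:
```python
from h import *
go(.5,0,.2)
for n in("wrist","side","top"):
    s=manip.snapshot(n);cv2.imwrite(f"pics/{n}30.png",s["frame"][:,:,::-1]);W=cloud(s)
    for k,x,y,z in [("tall",.6123,.1918,.068),("fluted",.603,.1235,.032),("cap",.621,.262,.053),("short",.6235,-.224,.04),("bar",.6113,-.154,.034),("meter",.4384,-.065,.031),("mug",.582,.4337,.09),("key",.574,-.45,.052)]:
        m=(np.hypot(W[...,0]-x,W[...,1]-y)<.03)&(W[...,2]>max(z-.012,.012))&(W[...,2]<z+.012)
        if m.sum()>10:
            P=W[m];print(n,k,m.sum(),((P.min(0)+P.max(0))/2)[:2].round(3),np.median(P[:,2]).round(4))
```

```text
t 42.4 tcp [ 0.5289 -0.1677  0.1822] jaw 9.6 gap 0.408 DELTA [17.01 -0.05 -1.78] 0 q6 -0.68 F [-0.1  0.5 -0.9]
wrist short 828 [ 0.622 -0.222] 0.0368
wrist bar 438 [ 0.61  -0.152] 0.0332
wrist meter 2718 [ 0.438 -0.064] 0.0312
side tall 21 [0.628 0.184] 0.0636
side cap 11 [0.635 0.259] 0.0512
side short 238 [ 0.623 -0.224] 0.0371
side bar 95 [ 0.611 -0.154] 0.0329
side meter 355 [ 0.438 -0.064] 0.0317
side key 294 [ 0.585 -0.453] 0.0421
top tall 141 [0.613 0.187] 0.0639
top fluted 154 [0.603 0.121] 0.0328
top cap 88 [0.622 0.26 ] 0.0533
top bar 13 [ 0.612 -0.154] 0.0333
top meter 53 [ 0.447 -0.05 ] 0.0311
top key 132 [ 0.575 -0.453] 0.0437
```

View pics/wrist30.png

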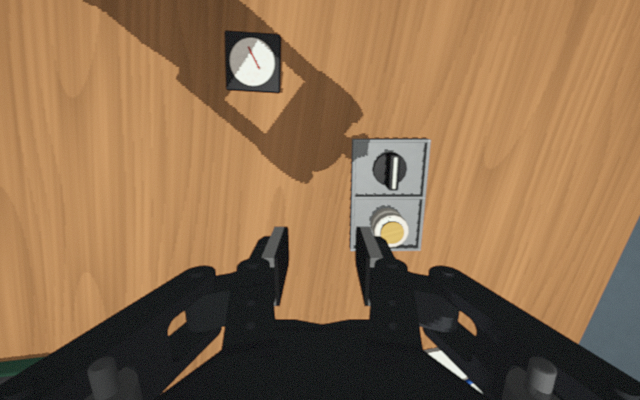

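View pics/side30.png

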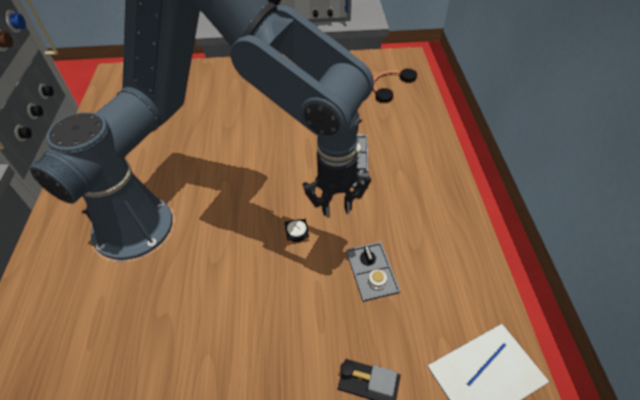

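View pics/top30.png

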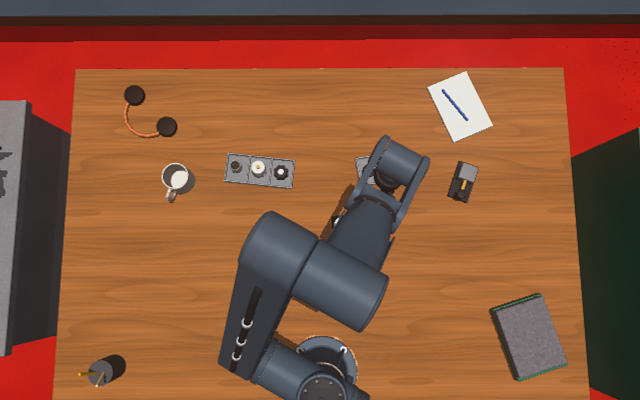

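The top view shows tray3 holding the can (236,166), insulator (258,167) and fluted knob (281,172), with the mug (175,178) and morse key (463,182) where they started. The wrist and side views show the bar knob and short insulator upright in tray2, and the meter unmoved.

```bash
python3 -c "
from station import manip
print(manip.sign_off())"
```

```text
the job is handed in; nothing more can be done
None
```

Both kits are made up and handed in at about 42.5 s, inside the 136 s limit:
- **Three-compartment tray:** the tall insulator is in the middle, with the capacitor can at the +y end and the fluted knob at the −y end.
- **Two-compartment tray:** the short insulator is in the −y compartment and the bar knob in the +y one.

**Final checks:** every part stands upright on the tray floor. Measured top heights are within about 2 mm of what they should be, and centres within about 5 mm of the compartment centres. The gripper is clear of everything, and the meter, morse key and mug look unmoved in the pictures. The contact forces I read stayed under about 8 N.

**What disagreed or went wrong:**
- **Fingertip position:** the real fingertips stop about 36 mm short of the reported TCP. Because of that, my first grasp of the tall insulator closed on its brass cap and lifted it about 6 cm. I set it back down in the same spot without dropping it, corrected for the offset and gripped it again by the sheds.
- **Camera y readings:** the wrist camera read 2–4 mm higher in y than the fixed cameras. I used values in between.

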